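Wedge a row of instrument modules tight in a test cradle

ROBOT

A 6-joint arm with a two-finger parallel gripper is mounted at the origin on the work surface. World frame = base frame: x ahead of the robot, y to its left, z up, the work surface at z = 0. Lengths are in m, angles in rad, forces in N, time in s.
With the tool pointing down it reaches from about 0.325 to 0.925 m from the base axis. Payload 3.1 kg.
Tool frame: the origin (TCP) lies at the very end of the fingers, on their centre line; the grasp point (between the pads) lies 19 mm behind it; z points along the fingers, x is the direction in which the jaws open and shut, and the axes are right-handed (so a half turn about z gives the same grasp; the last joint's range is limited). The gripper opens to 85 mm and grips with 20 to 120 N. Pads are 22 mm wide; open, the fingers measure 114 mm over their backs; the gripper's body (76 mm by 85 mm) begins 54 mm behind the grasp point. The pads swing forward as they close: fully open they stand 13 mm farther back than shut.
Start: joints at [-1.233, 0.217, 1.613, -0, 1.311, -0.112], TCP at [0.272, -0.563, 0.231] pointing down, gripper open.
Joint ranges: [-2.75, 2.75], [-0.78, 2.1], [0.31, 2.55], [-1.13, 4.27], [0.13, 2.63], [-2.58, 2.58]. Speed limits (rad/s): [2.79, 2.79, 3.14, 3.14, 3.14, 3.14].

INTERFACE

Orientations are given as a rotation vector (axis times angle).
In Python, from bench import arm, viewer, workorder gives the robot as it stands.
- The arm moves only by the shell command python3 -m jog 'ROWS' [OPENING] [FORCE]. ROWS is text: rows parted by semicolons, each of 4 numbers parted by spaces: the shift along the tool's x, y, z in cm, then the turn about the tool's z in degrees. A call has 1 to 12 rows; each row is the pose to reach, as a shift and turn from the pose commanded when the call began, along the tool's axes at that moment; what a row does not reach only later rows make up. A row lasts 1/12 s, in which the tool goes at most 41.7 mm and 7.16 degrees, less where a joint would pass 70% of its speed; a pose out of reach is approached as far as the arm can. A call with a gripper value outside its range is refused whole. OPENING is the closure, from -1 (fully open) to 1 (shut), set as the call begins (- or left out, the last holds). The fingers move at their own pace and stop on an object; FORCE is the grip in N (left out, the last holds). Time passes only in rows, so rows that repeat a pose let the fingers close. It gives the time, the measured TCP pose, the force and the opening at its end, in the units of the state.
- arm.sense(): the state, without advancing time (a new reading comes with each control period).
- viewer.capture(name): name is "scene" or "top" or "wrist"; returns the picture (420x560x3 uint8, red, green, blue); there is no depth.
- viewer.camera_model(name): a dict with "intrinsics" (3x3 intrinsics, pixels), "extrinsics" (4x4, takes a point from camera to world coordinates). Camera axes: x right, y down, z forward; pixel columns grow to the right and rows downward; lengths in m; the calibration is good to about 2 mm. A picture is of the moment at which its call begins: read the wrist's pose just before it. camera_model takes no time and is no camera call; for the wrist camera it gives the pose at the moment of the call.
- workorder.job_done(): hands the job in, once; it reports no verdict.
The state is a dict: "t": time; "joint_pos": joint angles; "joint_vel": joint speeds; "tau": joint torques, N m; "tcp_pos": TCP position; "ee_rot": TCP orientation; "ft_force": force on the tool from outside, world axes, zero at the start; "moment": the same for the moment, N m; "width": opening from 0.0 (shut) to 1.0 (fully open).
Only numpy, scipy, OpenCV 4.12 (cv2) and the standard library are available. Lean on these libraries where they do the work, as an engineer would, in place of code of your own. Each camera call takes 0.05 s, during which the arm holds its last target.

TASK

Pack the aluminium vibration-test cradle: gently stand the loose ribbed module in the row next to the module that is already there, then stand the plain grey filler block next to it, and then set the steel wedge, thin end down and sloped face against the sloped end wall, into the last gap. Press the wedge down hard on its head until its top is flush with the tops of the row and the whole row is locked tight against the upright end wall, with every piece standing upright on the cradle floor and let go. Leave the other things on the bench where they are.

Things in the scene. Friction and masses are not known exactly. Their poses are not given: they have to be found in the camera images.
- cradle: Fixed aluminium cradle on the bench, 84 mm wide (its x), 200 mm long (its y, along the row). Origin: underside, on the long centre line; z up. Its slippery channel floor is 8 mm above the bench, 56 mm wide between low side rails whose flared lips end 34 mm above the bench. In the tight row the centres lie at y = -51 mm (module already there), -13 mm (loose module) and 20 mm (filler).
- upright_wall (a point): Foot of the cradle's upright end wall, on its inner face at floor level (cradle y = -70 mm). The wall stands at the -y end, its top 88 mm above the bench.
- sloped_wall (a point): Foot of the cradle's sloped steel end wall, on its inner face at floor level (cradle y = 56.8 mm). It stands at the +y end, its top 82 mm above the bench, and leans away from the row: the face recedes 0.2 mm for each mm of height.
- wedge_home (a point): Where the wedge's origin comes to lie in the tight row (cradle y = 46 mm, 14 mm above the bench, so the wedge ends 6 mm clear of the channel floor); its top is then level with the row's tops, 98 mm above the bench.
- module_a: Ribbed aluminium module with a black connector on top that already stands in the cradle, a few mm short of the upright wall: 50 mm (x) by 38 mm (y, along the row) by 90 mm high, about 0.5 kg. Origin: centre of its underside, z up.
- module_b: The loose ribbed aluminium module with a black connector on top, standing upright on the bench: same size, 50 mm (x) by 38 mm (y) by 90 mm high, about 0.5 kg. Origin: centre of its underside, z up. It is picked from above across its 50 mm and stands in the cradle with its x along the cradle's x (either way round).
- filler: Plain grey plastic filler block without ribs, standing upright on the bench: 50 mm (x) by 28 mm (y, along the row) by 90 mm high, about 0.3 kg. Origin: centre of its underside, z up. Its x goes along the cradle's x (either way round).
- wedge: Steel wedge standing on its thin end: 84 mm high, 50 mm wide (x) over its rubber side cheeks, about 0.18 kg; tips easily. Origin: centre of its 24 mm thick lower end, z up. Face y = -12 mm is upright, goes against the filler; the other is at y = 12 mm at the bottom, 0.2 mm farther out per mm of height. Its x and y go as the cradle's. The cheeks: 16 to 76 mm up, y from -7 to 11 mm.
- wedge_head (a point): Middle of the wedge's flat top (46 mm in x, 38 mm in y), 84 mm above its lower end, 7 mm in +y from its origin. Put into a loose row the wedge stops 20 to 50 mm proud; the row gives way as the head is pressed down with 5 to 20 N, and the wedge holds itself once driven.
- tape_roll: Bystander: black roll lying flat, 84 mm across, 24 mm high. Origin: centre of its underside.
- screwdriver: Bystander: screwdriver lying down, 170 mm long. Origin: on its underside; its x runs along it.
- blank_panel: Bystander: bare aluminium panel lying flat, 110 x 50 x 5 mm. Origin: centre of its underside.
- meter: Bystander: black hand-held meter lying flat, 75 x 150 x 32 mm. Origin: centre of its underside.
- mug: Bystander: white mug, 80 mm across, 90 mm high. Origin: centre of its underside.
- cleaner: Bystander: white bottle, 60 mm across, 160 mm high. Origin: centre of its underside.

How it is judged:
By the outcome, as a careful person would: the job done as asked, in the order asked, and still so for the second after the job is handed in, with the robot touching nothing.
It also fails if it takes over 72 s, if anything falls off the work surface, if the arm or the gripper's body presses on something with over 40 N, if the wrist force passes 120 N, or if a joint passes its speed limit or range.

## Working session

There is one attempt and no reset: what is moved stays moved. The work goes in short steps, Python scripts to look and compute and a shell command to move; the robot and the scene stay as the last step left them, time stands still between calls to the robot, and variables do not carry over. Pictures are saved under pics/ and viewed, and the job is handed in when it is done.

```bash
ls; mkdir -p pics; python3 - <<'E'
from bench import arm, viewer
import cv2
s=arm.sense(); print({k:(v if not hasattr(v,'round') else v.round(3) if not isinstance(v,float) else v) for k,v in s.items()})
for n in ("scene","top"):
    im=viewer.capture(n); cv2.imwrite(f"pics/{n}0.png",im[:,:,::-1].copy())
    m=viewer.camera_model(n); print(n,m)
E
```

```text
pics
{'t': 0.0, 'joint_pos': array([-1.233,  0.218,  1.615, -0.   ,  1.311, -0.112]), 'joint_vel': array([-0.   ,  0.001,  0.   , -0.002, -0.   ,  0.002]), 'tau': array([-1.0000e-03, -3.9685e+01, -3.0385e+01, -0.0000e+00,  1.0000e-02,
        0.0000e+00]), 'tcp_pos': array([ 0.271, -0.562,  0.23 ]), 'ee_rot': array([-2.66 ,  1.669,  0.003]), 'ft_force': array([-0.172,  0.306, -0.368]), 'moment': array([-0.023,  0.049, -0.009]), 'width': 1.0010488621853864}
scene {'intrinsics': array([[443.73818091,   0.        , 279.58655195],
       [  0.        , 443.73818091, 209.84937942],
       [  0.        ,   0.        ,   1.        ]]), 'extrinsics': array([[-0.67321172,  0.56033191, -0.48250816,  1.09435329],
       [ 0.73922853,  0.49402514, -0.45769021,  0.50269207],
       [-0.01808727, -0.66480622, -0.74679686,  0.96929201],
       [ 0.        ,  0.        ,  0.        ,  1.        ]])}
top {'intrinsics': array([[490.00438434,   0.        , 280.34735127],
       [  0.        , 490.00438434, 204.04139731],
       [  0.        ,   0.        ,   1.        ]]), 'extrinsics': array([[ 5.45580578e-04, -9.94193427e-01,  1.07606379e-01,
         3.86206098e-01],
       [-9.99967850e-01,  3.18466278e-04,  8.01235136e-03,
        -1.52669085e-02],
       [-8.00009606e-03, -1.07607291e-01, -9.94161289e-01,
         1.22415938e+00],
       [ 0.00000000e+00,  0.00000000e+00,  0.00000000e+00,
         1.00000000e+00]])}
```

View pics/scene0.png

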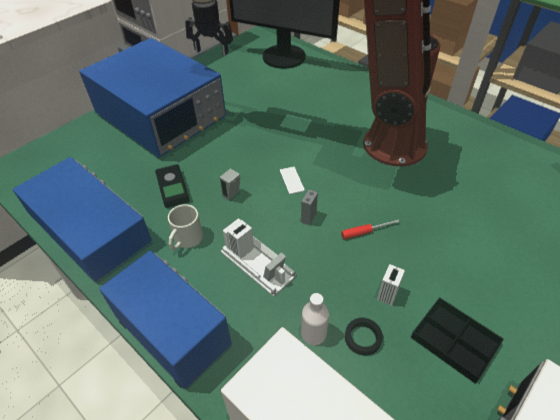

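View pics/top0.png

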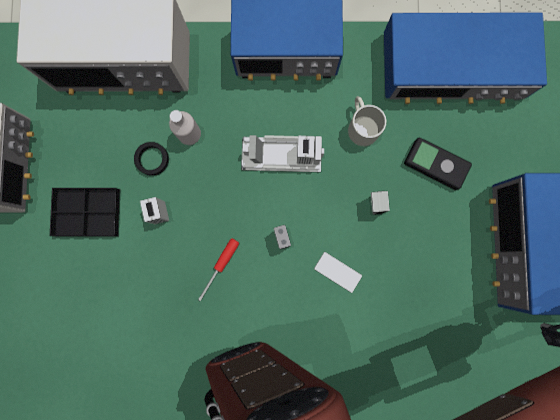

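```bash
python3 - <<'E'
import cv2,numpy as np
t=cv2.imread("pics/top0.png");s=cv2.imread("pics/scene0.png")
def c(im,x,y,w,h,W,H): return cv2.resize(im[y:y+h,x:x+w],(W,H),interpolation=cv2.INTER_CUBIC)
a=np.vstack([np.hstack([c(t,235,125,100,55,500,275),c(t,130,185,55,50,300,275)]),np.hstack([c(t,360,180,40,40,300,300),c(t,262,215,40,40,300,300),c(t,130,185,27,40,200,300)])])
cv2.imwrite("pics/z1.png",a)
b=np.vstack([np.hstack([c(s,215,160,40,50,240,300),c(s,290,180,40,50,240,300),c(s,370,255,40,55,240,300)]),c(s,205,210,120,90,720,300)])
cv2.imwrite("pics/z2.png",b)
E
```

```text
(no output)
```

View pics/z1.png

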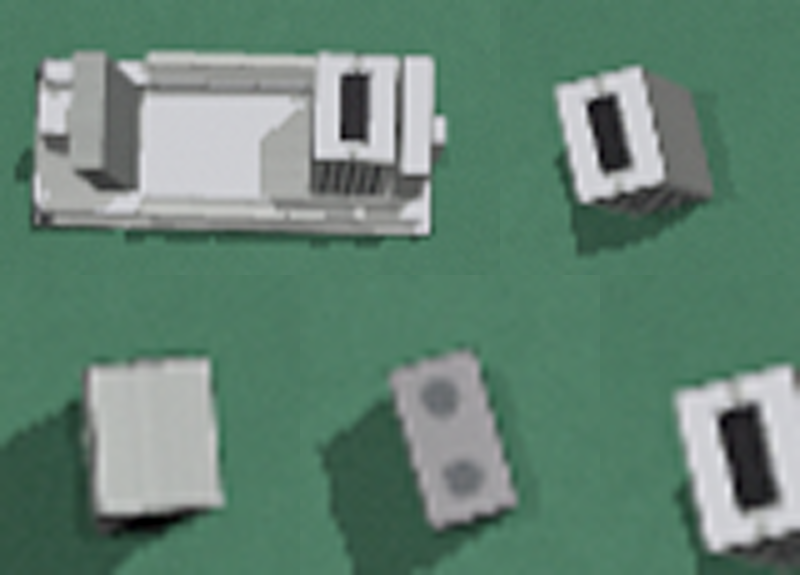

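View pics/z2.png

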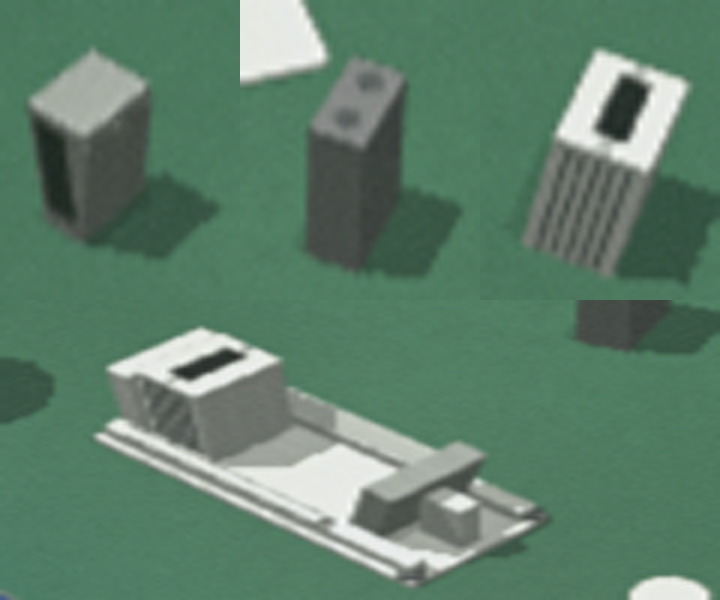

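```bash
cat > h.py <<'E'
import numpy as np, cv2
from scipy.optimize import least_squares
from scipy.spatial.transform import Rotation as R
def proj(m,P):
    K=np.asarray(m["intrinsics"]);E=np.asarray(m["extrinsics"])
    c=(np.asarray(P,float)-E[:3,3])@E[:3,:3]
    return (c[:,:2]/c[:,2:])@np.diag([K[0,0],K[1,1]])+K[:2,2]
def box(w,d,h,z0=0):
    q=[(-w/2,-d/2),(w/2,-d/2),(w/2,d/2),(-w/2,d/2)]
    return np.array([(x,y,z0) for x,y in q]+[(x,y,z0+h) for x,y in q])/1000
W=np.array([(-23,-12,0),(23,-12,0),(23,12,0),(-23,12,0),(-23,-12,84),(23,-12,84),(23,28.8,84),(-23,28.8,84)])/1000
W[6:,1]=.026+0*W[6:,1]
CH=np.array([(sx*25,y,z) for sx in(-1,1) for y,z in((-7,16),(11,16),(11,76),(-7,76))])/1000
def tf(P,x,y,a,z=0):
    c,s=np.cos(a),np.sin(a); P=np.asarray(P)
    return np.c_[x+c*P[:,0]-s*P[:,1],y+s*P[:,0]+c*P[:,1],P[:,2]+z]
ED=[(0,1),(1,2),(2,3),(3,0),(4,5),(5,6),(6,7),(7,4),(0,4),(1,5),(2,6),(3,7)]
def draw(im,m,P,x0,y0,k,col=(0,0,255),ed=ED):
    p=(proj(m,P)+.5-[x0,y0])*k
    for a,b in ed: cv2.line(im,tuple(np.int32(p[a])),tuple(np.int32(p[b])),col,1,cv2.LINE_AA)
E
python3 - <<'E'
from h import *
from bench import viewer
T=viewer.camera_model("top");S=viewer.camera_model("scene")
def bp(uv,m,z):
    K=m["intrinsics"];E=m["extrinsics"];d=E[:3,:3]@np.array([(uv[0]-K[0,2])/K[0,0],(uv[1]-K[1,2])/K[1,1],1]);o=E[:3,3]
    return (o+d*(z-o[2])/d[2])[:2]
def cr(L,x0,y0,kx,ky,ox,oy): return [(x0+(X-ox+.5)/kx-.5,y0+(Y-oy+.5)/ky-.5) for X,Y in L]
tops={
'mb':(cr([(556,85),(640,68),(665,182),(580,203)],130,185,300/55,5.5,500,0),.09),
'wd':(cr([(88,367),(208,360),(220,505),(98,515)],360,180,7.5,7.5,0,275),.084),
'fi':(cr([(390,378),(472,350),(517,500),(437,530)],262,215,7.5,7.5,300,275),.09),
'ma':(cr([(317,55),(398,57),(396,160),(313,158)],235,125,5,5,0,0),.098)}
sc={
'mb':(cr([(600,50),(690,85),(647,173),(556,138)],370,255,6,6,480,0),.09),
'wd':(cr([(92,48),(150,85),(85,135),(30,100)],215,160,6,6,0,0),.084),
'fi':(cr([(350,60),(407,75),(368,148),(310,128)],290,180,6,6,240,0),.09),
'ma':(cr([(108,370),(200,328),(283,358),(195,403)],205,210,6,300/90,0,300),.098)}
for n in tops:
    for nm,(L,z),m in(('top',tops[n],T),('sc',sc[n],S)):
        P=np.array([bp(u,m,z) for u in L])
        e=np.roll(P,-1,0)-P
        print(n,nm,'c',P.mean(0).round(4),'len',(np.linalg.norm(e,axis=1)*1000).round(1),'ang',np.degrees(np.arctan2(e[:,1],e[:,0])).round(1))
# cradle corners, top image outer base
L=cr([(38,60),(432,60),(430,235),(33,228)],235,125,5,5,0,0)
print([bp(u,T,.01).round(4) for u in L])
E
```

```text
mb top c [0.4974 0.2981] len [36.6 50.  37.1 51.6] ang [ -78.6 -166.1  103.9   13.3]
mb sc c [0.4963 0.2973] len [36.7 46.7 36.1 47.3] ang [ 104.6   11.5  -74.3 -167.8]
wd top c [ 0.5164 -0.2392] len [37.5 45.6 38.1 46.5] ang [ -86.7 -176.6   94.7    2.7]
wd sc c [ 0.5181 -0.2391] len [40.1 44.2 37.3 45. ] ang [  90.7    1.7  -88.4 -174.7]
fi top c [ 0.4336 -0.0102] len [26.8 48.2 26.3 49. ] ang [ -71.1 -163.3  110.5   17.3]
fi sc c [ 0.437  -0.0078] len [27.5 49.1 28.4 46.7] ang [ 111.    18.4  -74.  -162.7]
ma top c [ 0.6446 -0.0657] len [38.  49.1 38.8 49.2] ang [-91.5 178.5  88.5  -2.4]
ma sc c [ 0.6503 -0.068 ] len [55.1 48.3 55.1 50.4] ang [-178.9   92.7    3.4  -87.3]
[array([0.6894, 0.0912]), array([ 0.6891, -0.1082]), array([ 0.5995, -0.1064]), array([0.6032, 0.0929])]
```

```bash
cat >> h.py <<'E'
def wedge_at_top(cx,cy,a):
    d=np.array([-np.sin(a),np.cos(a)])*.007
    return cx-d[0],cy-d[1],a
E
python3 - <<'E'
from h import *
from bench import viewer
T=viewer.camera_model("top");S=viewer.camera_model("scene")
t=cv2.imread("pics/top0.png");s=cv2.imread("pics/scene0.png")
def c(im,x,y,w,h,k): return cv2.resize(im[y:y+h,x:x+w],None,fx=k,fy=k,interpolation=cv2.INTER_CUBIC)
rows=[]
for a in (np.radians(3),np.radians(183)):
    P=tf(W,*wedge_at_top(.517,-.239,a));C=tf(CH,*wedge_at_top(.517,-.239,a))
    r=[]
    for im,m,x,y in((s,S,210,160),(t,T,360,180)):
        q=c(im,x,y,42,50 if im is s else 50,6); r.append(q.copy())
        draw(q,m,P,x,y,6); draw(q,m,C,x,y,6,(255,0,0),[(0,1),(1,2),(2,3),(3,0),(4,5),(5,6),(6,7),(7,4)]); r.append(q)
    rows.append(np.hstack(r[1:] ))
cv2.imwrite("pics/w1.png",np.vstack(rows))
# cradle
from itertools import product
def cradle(a,x,y):
    o=box(84,200,8); u=box(56,0,80,8); u[:,1]=-.07
    sl=np.array([(-28,56.8,8),(28,56.8,8),(28,56.8+.2*74,82),(-28,56.8+.2*74,82)])/1000
    return tf(o,x,y,a),tf(u,x,y,a),tf(sl,x,y,a)
q1=c(t,235,125,100,60,7);q2=c(s,205,210,100,90,6)
for q,m,x0,y0,k in((q1,T,235,125,7),(q2,S,205,210,6)):
    o,u,sl=cradle(np.radians(0),.6455,-.0075)
    draw(q,m,o,x0,y0,k);draw(q,m,u,x0,y0,k,(255,0,0));draw(q,m,sl,x0,y0,k,(255,0,255),[(0,1),(1,2),(2,3),(3,0)])
    draw(q,m,tf(box(50,38,90,8),.6455,-.0655,0),x0,y0,k,(0,160,255))
cv2.imwrite("pics/c1.png",q1);cv2.imwrite("pics/c2.png",q2)
E
```

```text
(no output)
```

View pics/w1.png

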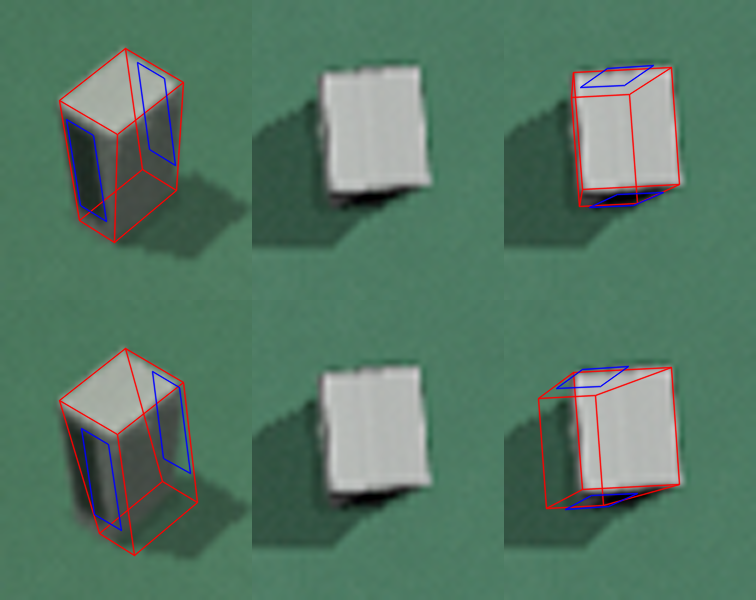

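View pics/c1.png

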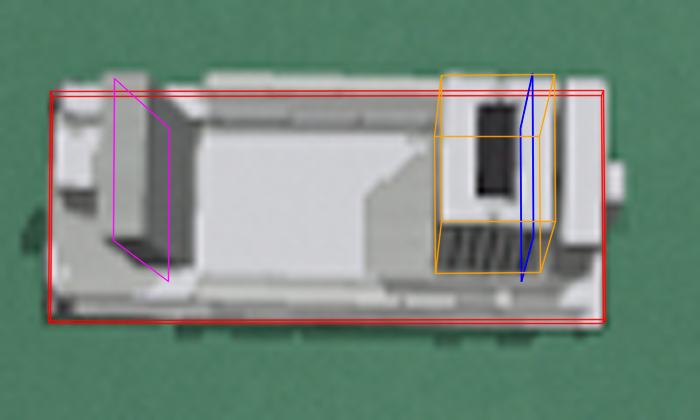

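View pics/c2.png

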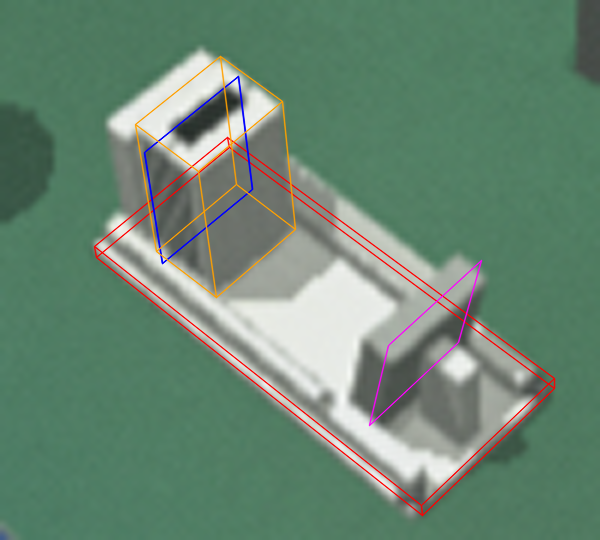

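```bash
cat >> h.py <<'E'
def cmdrot(s): return R.from_rotvec(s["ee_rot"]).as_matrix()
def go(x,y,z,yaw_deg,s=None):
    """tool-frame shift (cm) and turn (deg) from measured pose; yaw = world angle of tool x, mod 180"""
    from bench import arm
    s=s or arm.sense(); M=cmdrot(s)
    d=M.T@(np.array([x,y,z])-s["tcp_pos"])*100
    cur=np.degrees(np.arctan2(M[1,0],M[0,0]))
    t=-(yaw_deg-cur)  # tool z down
    t=(t+90)%180-90
    print("t",round(s["t"],2),"tcp",s["tcp_pos"].round(4),"yaw",round(cur,2),"zax",M[:,2].round(4),"j6",round(s["joint_pos"][5],2),"F",s["ft_force"].round(1),"w",round(s["width"],3))
    print("ROW %.2f %.2f %.2f %.2f   (or turn %.1f)"%(*d,t,t-180*np.sign(t)))
E
python3 - <<'E'
from h import *
from bench import viewer,arm
s=arm.sense();M=cmdrot(s);m=viewer.camera_model("wrist");E=m["extrinsics"]
print(m["intrinsics"].round(1)); print((M.T@(E[:3,3]-s["tcp_pos"])).round(4)); print((M.T@E[:3,:3]).round(3)); print(M.round(3))
go(.60,-.02,.35,90)
E
```

```text
[[346.6   0.  274.2]
 [  0.  346.6 210.2]
 [  0.    0.    1. ]]
[ 0.0002 -0.0703 -0.1413]
[[ 1.    -0.     0.   ]
 [-0.     0.962  0.275]
 [-0.    -0.275  0.962]]
[[ 0.435 -0.901 -0.001]
 [-0.901 -0.435  0.002]
 [-0.002 -0.    -1.   ]]
t 0.1 tcp [ 0.2715 -0.5621  0.2301] yaw -64.23 zax [-8.0e-04  2.1e-03 -1.0e+00] j6 -0.11 F [-0.5  0.5 -0.1] w 1.002
ROW -34.56 -53.15 -11.90 25.77   (or turn -154.2)
```

```bash
python3 - <<'E'
from h import *
go(.645,.02,.30,0)
E
```

```text
t 0.1 tcp [ 0.2715 -0.5621  0.2301] yaw -64.23 zax [-8.0e-04  2.1e-03 -1.0e+00] j6 -0.11 F [-0.5  0.5 -0.1] w 1.002
ROW -36.19 -58.94 -6.90 -64.23   (or turn 115.8)
```

```bash
r="-36.2 -58.9 -6.9 -64"; python3 -m jog '-36.2 -58.9 -6.9 -64.2; -36.2 -58.9 -6.9 -64.2; -36.2 -58.9 -6.9 -64.2; -36.2 -58.9 -6.9 -64.2; -36.2 -58.9 -6.9 -64.2; -36.2 -58.9 -6.9 -64.2; -36.2 -58.9 -6.9 -64.2; -36.2 -58.9 -6.9 -64.2; -36.2 -58.9 -6.9 -64.2; -36.2 -58.9 -6.9 -64.2; -36.2 -58.9 -6.9 -64.2; -36.2 -58.9 -6.9 -64.2' -1 40; python3 - <<'E'
from h import *
go(.645,.02,.30,0)
E
```

```text
t: 1.1
tcp_pos: [0.5406, -0.1418, 0.2807]
ee_rot: [-3.141, 0.001, 0.001]
ft_force: [0.2, -0.3, 0.7]
width: 1.005
t 1.1 tcp [ 0.5406 -0.1418  0.2807] yaw -0.02 zax [-6.e-04  1.e-04 -1.e+00] j6 -0.38 F [ 0.2 -0.3  0.7] w 1.005
ROW 10.43 -16.19 -1.93 -0.02   (or turn 180.0)
```

```bash
python3 -m jog '10 -15.5 -1.9 0; 10 -15.5 -1.9 0; 10 -15.5 -1.9 0;  10 -15.5 -1.9 0; 10 -15.5 -1.9 0; 10 -15.5 -1.9 0; 10 -15.5 -1.9 0;10 -15.5 -1.9 0' ; python3 - <<'E'
from h import *
from bench import viewer,arm
import pickle
go(.645,.02,.30,0)
m=viewer.camera_model("wrist");im=viewer.capture("wrist")
go(.497,.298,.2,13)
pickle.dump(m,open("wr1.pkl","wb"));cv2.imwrite("pics/wr1.png",im[:,:,::-1].copy())
E
```

```text
t: 1.77
tcp_pos: [0.6396, 0.0105, 0.2991]
ee_rot: [3.141, -0.001, -0.003]
ft_force: [0.9, -0.5, -0.3]
width: 1.004
t 1.77 tcp [0.6396 0.0105 0.2991] yaw -0.03 zax [-1.9e-03 -6.0e-04 -1.0e+00] j6 -0.09 F [ 0.9 -0.5 -0.3] w 1.004
ROW 0.54 -0.95 -0.10 -0.03   (or turn 180.0)
t 1.82 tcp [0.6395 0.01   0.2992] yaw -0.08 zax [-1.6e-03 -4.0e-04 -1.0e+00] j6 -0.09 F [-0.5 -0.  -0.1] w 1.0
ROW -14.27 -28.78 9.94 -13.08   (or turn 166.9)
```

View pics/wr1.png

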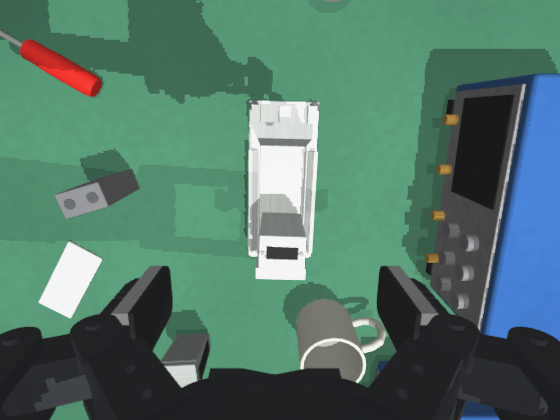

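```bash
cat > ov.py <<'E'
from h import *
import pickle,sys
m=pickle.load(open("wr1.pkl","rb"));im=cv2.imread("pics/wr1.png")
def crmodel(x,y,a):
    u=box(56,0,80,8); u[:,1]=-.07
    sl=np.array([(-28,56.8,8),(28,56.8,8),(28,56.8+.2*74,82),(-28,56.8+.2*74,82)])/1000
    f=np.array([(-28,-70,8),(28,-70,8),(28,56.8,8),(-28,56.8,8)])/1000
    o=box(84,200,0)[:4]
    return [tf(q,x,y,a) for q in (u,sl,f,o)]
x,y,a,my=map(float,sys.argv[1:5])
x0,y0,k=235,90,4
q=cv2.resize(im[y0:y0+150+45,x0:x0+100],None,fx=k,fy=k,interpolation=cv2.INTER_CUBIC);q0=q.copy()
u,sl,f,o=crmodel(x,y,np.radians(a));E4=[(0,1),(1,2),(2,3),(3,0)]
draw(q,m,u,x0,y0,k,(255,0,0));draw(q,m,sl,x0,y0,k,(255,0,255),E4);draw(q,m,f,x0,y0,k,(0,200,0),E4);draw(q,m,o,x0,y0,k,(0,0,255),E4)
mm=tf(box(50,38,90,8),0,my,0); draw(q,m,tf(mm,x,y,np.radians(a)),x0,y0,k,(0,160,255))
cv2.imwrite("pics/"+sys.argv[5],cv2.resize(np.hstack([q0,q]),(615,600)))
E
python3 ov.py .645 -.0175 0 -.048 ov1.png
```

```text
(no output)
```

View pics/ov1.png

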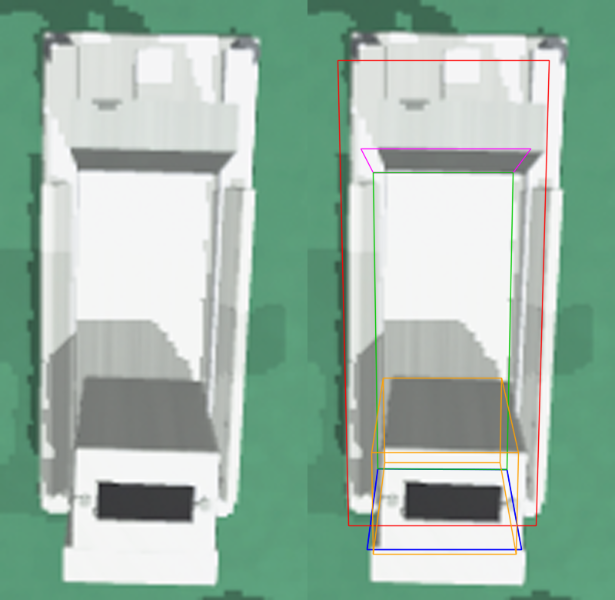

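```bash
python3 ov.py .6485 -.0175 -1.2 -.048 ov2.png
```

```text
(no output)
```

View pics/ov2.png

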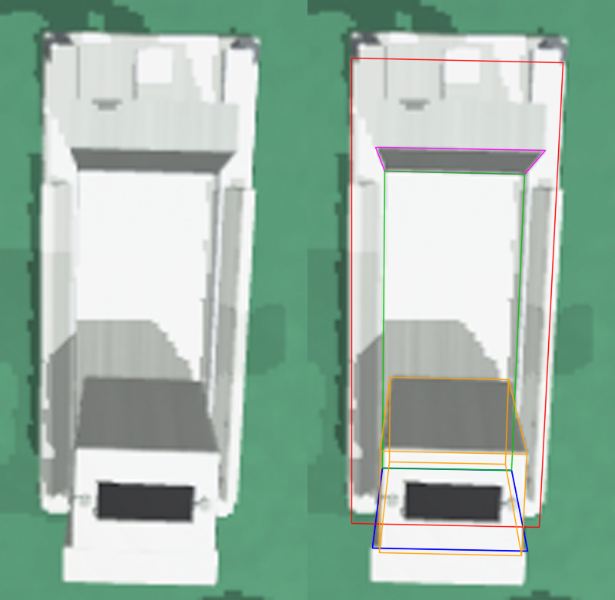

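```bash
python3 -m jog '-14.3 -28.8 9.9 -13; -14.3 -28.8 9.9 -13; -14.3 -28.8 9.9 -13; -14.3 -28.8 9.9 -13; -14.3 -28.8 9.9 -13; -14.3 -28.8 9.9 -13; -14.3 -28.8 9.9 -13; -14.3 -28.8 9.9 -13; -14.3 -28.8 9.9 -13; -14.3 -28.8 9.9 -13; -14.3 -28.8 9.9 -13; -14.3 -28.8 9.9 -13'; python3 - <<'E'
from h import *
from bench import viewer,arm
import pickle
go(.497,.298,.045,13)
m=viewer.camera_model("wrist");im=viewer.capture("wrist")
pickle.dump(m,open("wr2.pkl","wb"));im=im[:,:,::-1].copy();cv2.imwrite("pics/wr2.png",im)
draw(im,m,tf(box(50,38,90),.497,.298,np.radians(13)),0,0,1)
cv2.imwrite("pics/wr2o.png",im)
go(.497,.298,.045,13)
E
```

```text
t: 2.82
tcp_pos: [0.4987, 0.2975, 0.2017]
ee_rot: [3.122, 0.351, 0.002]
ft_force: [0.4, -0.1, 0.2]
width: 0.996
t 2.82 tcp [0.4987 0.2975 0.2017] yaw 12.84 zax [ 1.5e-03 -1.0e-04 -1.0e+00] j6 0.19 F [ 0.4 -0.1  0.2] w 0.996
ROW -0.17 -0.09 15.67 -0.16   (or turn 179.8)
t 2.87 tcp [0.4989 0.2975 0.2019] yaw 12.82 zax [ 1.7e-03  2.0e-04 -1.0e+00] j6 0.19 F [ 0.2 -0.8 -0.2] w 0.997
ROW -0.20 -0.09 15.69 -0.18   (or turn 179.8)
```

View pics/wr2o.png

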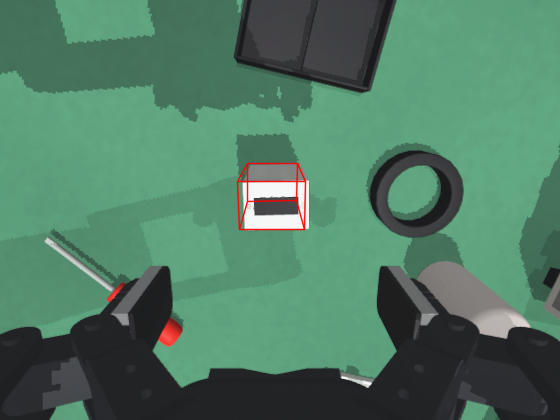

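```bash
python3 -m jog '0 -0.1 4 0; 0 -0.1 8 0; 0 -0.1 12 0; 0 -0.1 14.5 0; 0 -0.1 15.7 0; 0 -0.1 15.7 0; 0 -0.1 15.7 0' && python3 -m jog '0 0 0 0; 0 0 0 0; 0 0 0 0; 0 0 0 0; 0 0 0 0; 0 0 0 0' 1 35
```

```text
t: 3.45
tcp_pos: [0.4984, 0.2995, 0.0446]
ee_rot: [-3.122, -0.352, -0.001]
ft_force: [0.5, 0.1, -0.1]
width: 1.0
t: 3.95
tcp_pos: [0.4993, 0.301, 0.0466]
ee_rot: [-3.12, -0.355, -0.007]
ft_force: [0.9, -0.9, 5.9]
width: 0.583
```

```bash
python3 -m jog '0 0 -2 0; 0 0 -6 0; 0 0 -10 0; 0 0 -12 0; 0 0 -12 0; 0 0 -12 0'; python3 - <<'E'
from h import *
from bench import viewer,arm
import pickle
go(.648,-.0255,.17,-.7)
m=viewer.camera_model("wrist");im=viewer.capture("wrist")
pickle.dump(m,open("wr3.pkl","wb"));im=im[:,:,::-1].copy();cv2.imwrite("pics/wr3.png",im)
go(.648,-.0255,.17,-.7)
E
```

```text
t: 4.45
tcp_pos: [0.4972, 0.3002, 0.1643]
ee_rot: [-3.121, -0.355, -0.002]
ft_force: [-0.9, 0.2, -6.0]
width: 0.582
t 4.45 tcp [0.4972 0.3002 0.1643] yaw 12.98 zax [ 1.3e-03  6.0e-04 -1.0e+00] j6 0.2 F [-0.9  0.2 -6. ] w 0.582
ROW 7.38 35.13 -0.57 13.68   (or turn -166.3)
t 4.5 tcp [0.4955 0.2994 0.1618] yaw 12.98 zax [-0.0034 -0.0015 -1.    ] j6 0.2 F [ 0.2  0.4 -6. ] w 0.585
ROW 7.56 35.09 -0.82 13.68   (or turn -166.3)
```

View pics/wr3.png

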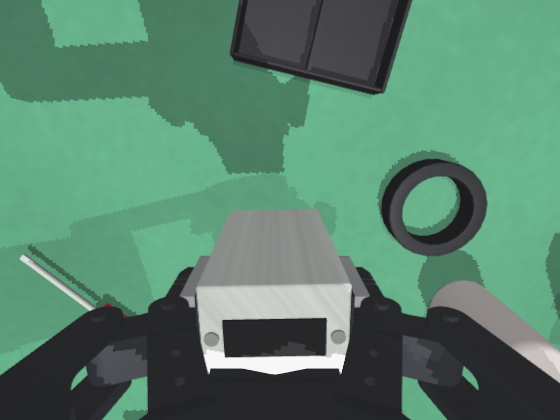

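```bash
python3 -m jog '1.5 7 -0.8 2; 3 14 -0.8 6; 4.5 21 -0.8 10; 6 28 -0.8 13.7; 7 32.5 -0.8 13.7; 7.5 34.2 -0.8 13.7; 7.5 34.8 -0.8 13.7; 7.5 34.8 -0.8 13.7; 7.5 34.8 -0.8 13.7;7.5 34.8 -0.8 13.7; 7.5 34.8 -0.8 13.7; 7.5 34.8 -0.8 13.7'; python3 - <<'E'
from h import *
from bench import viewer,arm
import pickle
go(.648,-.0225,.056,-.7)
m=viewer.camera_model("wrist");im=viewer.capture("wrist")
pickle.dump(m,open("wr4.pkl","wb"));im=im[:,:,::-1].copy();cv2.imwrite("pics/wr4.png",im)
im=viewer.capture("scene")[:,:,::-1];cv2.imwrite("pics/s4.png",cv2.resize(im[190:310,190:330],None,fx=5,fy=5,interpolation=cv2.INTER_CUBIC))
im=viewer.capture("top")[:,:,::-1];cv2.imwrite("pics/t4.png",cv2.resize(im[115:185,230:340],None,fx=7,fy=7,interpolation=cv2.INTER_CUBIC))
go(.648,-.0225,.056,-.7)
E
```

```text
t: 5.5
tcp_pos: [0.6456, -0.0215, 0.1678]
ee_rot: [-3.14, 0.021, 0.012]
ft_force: [-0.8, 0.5, -6.1]
width: 0.578
t 5.5 tcp [ 0.6456 -0.0215  0.1678] yaw -0.75 zax [-0.0076  0.0019 -1.    ] j6 -0.13 F [-0.8  0.5 -6.1] w 0.578
ROW 0.32 0.12 11.17 -0.05   (or turn 179.9)
t 5.65 tcp [ 0.6469 -0.0207  0.1702] yaw -0.63 zax [-3.2e-03  8.0e-04 -1.0e+00] j6 -0.13 F [ 0.6 -0.4 -5.7] w 0.58
ROW 0.14 0.19 11.42 0.07   (or turn -179.9)
```

View pics/wr4.png

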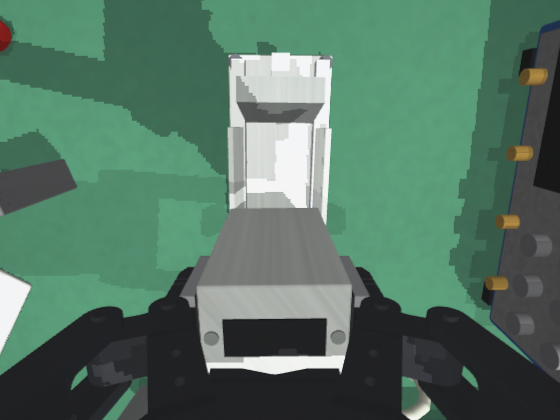

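View pics/s4.png

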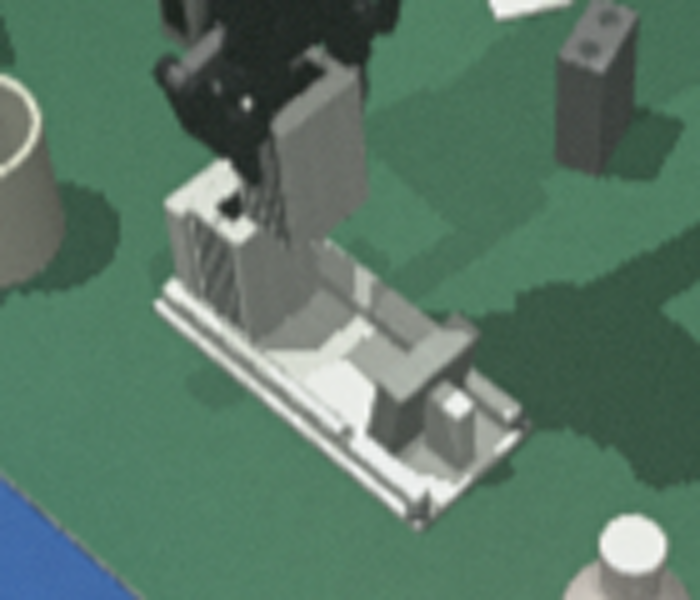

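```bash
python3 -m jog '0.3 0.1 0 0; 0.3 0.1 0.8 0; 0.3 0.1 1.6 0; 0.3 0.1 2.4 0; 0.3 0.1 3.2 0; 0.3 0.1 4 0; 0.3 0.1 4 0; 0.3 0.1 4 0'; python3 - <<'E'
from h import *
from bench import viewer,arm
go(.648,-.0225,.056,-.7)
im=viewer.capture("wrist")[:,:,::-1].copy();cv2.imwrite("pics/wr5.png",im)
im=viewer.capture("scene")[:,:,::-1];cv2.imwrite("pics/s5.png",cv2.resize(im[190:310,190:330],None,fx=5,fy=5,interpolation=cv2.INTER_CUBIC))
E
```

```text
t: 6.32
tcp_pos: [0.6504, -0.0232, 0.1305]
ee_rot: [-3.141, 0.02, 0.004]
ft_force: [0.7, 0.3, -4.9]
width: 0.578
t 6.32 tcp [ 0.6504 -0.0232  0.1305] yaw -0.74 zax [-2.7e-03  4.0e-04 -1.0e+00] j6 -0.13 F [ 0.7  0.3 -4.9] w 0.578
ROW -0.22 -0.06 7.45 -0.04   (or turn 180.0)
```

View pics/wr5.png

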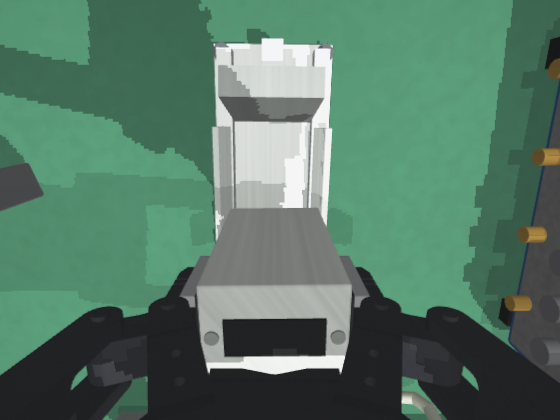

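View pics/s5.png

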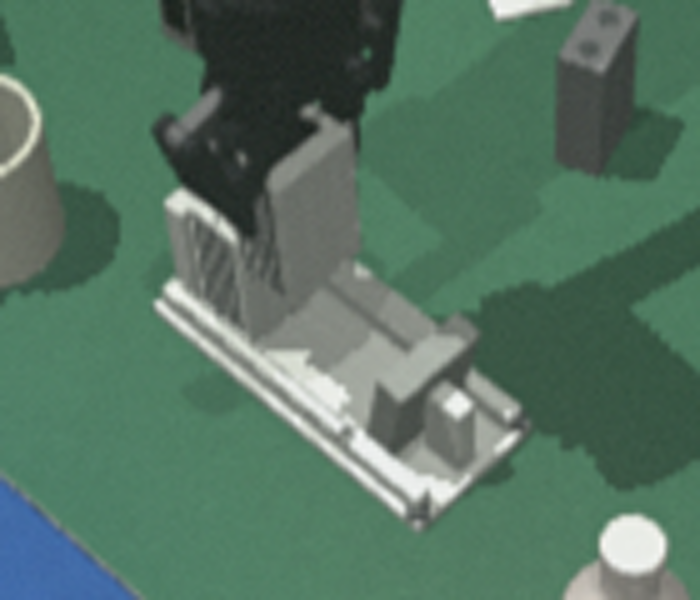

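```bash
python3 -m jog '-0.2 0 1 0; -0.2 0 2.2 0; -0.2 0 3.4 0; -0.2 0 4.6 0; -0.2 0 5.6 0; -0.2 0 6.2 0; -0.2 0 6.6 0; -0.2 0 6.9 0; -0.2 0 7.1 0; -0.2 0 7.1 0'; python3 - <<'E'
from h import *
go(.648,-.0225,.056,-.7)
E
```

```text
t: 7.25
tcp_pos: [0.6496, -0.0233, 0.0609]
ee_rot: [3.142, -0.02, 0.0]
ft_force: [0.5, -0.2, -4.4]
width: 0.582
t 7.25 tcp [ 0.6496 -0.0233  0.0609] yaw -0.73 zax [ 2.e-04 -0.e+00 -1.e+00] j6 -0.13 F [ 0.5 -0.2 -4.4] w 0.582
ROW -0.16 -0.08 0.49 -0.03   (or turn 180.0)
```

```bash
python3 -m jog '0 0 0.2 0; 0 0 0.4 0; 0 0 0.5 0; 0 0 0.6 0; 0 0 0.6 0'; python3 - <<'E'
from h import *
from bench import viewer
go(.648,-.0225,.056,-.7)
im=viewer.capture("wrist")[:,:,::-1].copy();cv2.imwrite("pics/wr6.png",im)
im=viewer.capture("scene")[:,:,::-1];cv2.imwrite("pics/s6.png",cv2.resize(im[190:310,190:330],None,fx=5,fy=5,interpolation=cv2.INTER_CUBIC))
E
```

```text
t: 7.67
tcp_pos: [0.6495, -0.0232, 0.055]
ee_rot: [3.142, -0.02, 0.0]
ft_force: [-0.4, 1.0, -5.4]
width: 0.581
t 7.67 tcp [ 0.6495 -0.0232  0.055 ] yaw -0.73 zax [ 3.e-04 -0.e+00 -1.e+00] j6 -0.13 F [-0.4  1.  -5.4] w 0.581
ROW -0.15 -0.07 -0.10 -0.03   (or turn 180.0)
```

View pics/wr6.png

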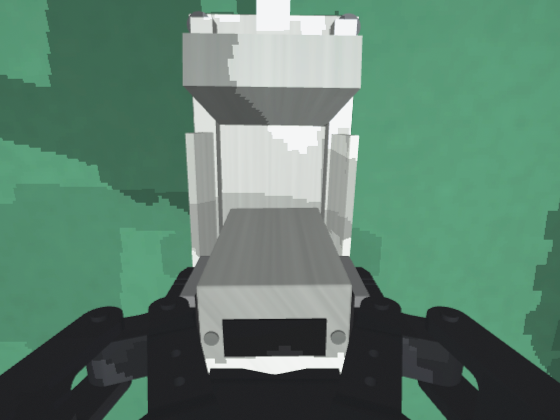

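View pics/s6.png

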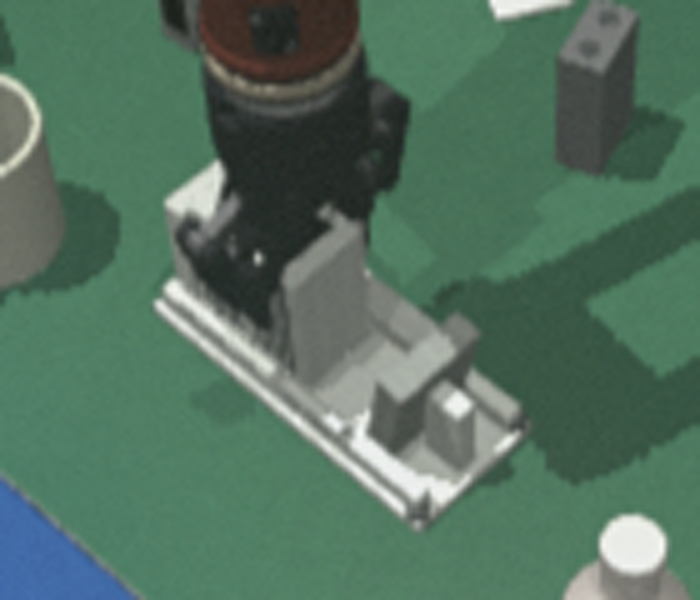

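```bash
python3 -m jog '0 0 0.1 0; 0 0 0.2 0; 0 0 0.2 0;0 0 0.2 0' | grep -E "tcp|force"; 
```

```text
tcp_pos: [0.65, -0.0232, 0.0548]
ft_force: [-3.3, 1.3, 5.5]
```

```bash
python3 -m jog '0 0 0.1 0; 0 0 0.2 0; 0 0 0.2 0;0 0 0.2 0' | grep -E "tcp|force"; 
```

```text
tcp_pos: [0.6503, -0.0232, 0.0547]
ft_force: [-7.4, 1.6, 13.7]
```

```bash
python3 -m jog '0 0 -0.2 0; 0 0 -0.3 0; 0 0 -0.3 0' | grep -E "tcp|force"; python3 -m jog '0 0 0 0; 0 0 0 0; 0 0 0 0; 0 0 0 0' -1 | grep -E "tcp|force|wid"; python3 -m jog '0 0 -2 0; 0 0 -6 0; 0 0 -10 0; 0 0 -14 0; 0 0 -17 0; 0 0 -17 0;0 0 -17 0' ; python3 - <<'E'
from h import *
from bench import viewer
import pickle
go(.650,.02,.25,-.7)
pickle.dump(viewer.camera_model("wrist"),open("wr7.pkl","wb"))
im=viewer.capture("wrist")[:,:,::-1].copy();cv2.imwrite("pics/wr7.png",im)
im=viewer.capture("scene")[:,:,::-1];cv2.imwrite("pics/s7.png",cv2.resize(im[190:310,190:330],None,fx=5,fy=5,interpolation=cv2.INTER_CUBIC))
E
```

```text
tcp_pos: [0.6502, -0.0233, 0.0548]
ft_force: [-1.6, -0.2, 4.3]
tcp_pos: [0.6496, -0.0234, 0.0537]
ft_force: [0.6, 0.2, 1.1]
width: 1.001
t: 9.6
tcp_pos: [0.6516, -0.0236, 0.2278]
ee_rot: [3.14, -0.02, 0.011]
ft_force: [-0.1, -0.5, 0.7]
width: 0.998
t 9.6 tcp [ 0.6516 -0.0236  0.2278] yaw -0.73 zax [ 0.0073 -0.0011 -1.    ] j6 -0.13 F [-0.1 -0.5  0.7] w 0.998
ROW -0.20 -4.35 -2.22 -0.03   (or turn 180.0)
```

View pics/wr7.png

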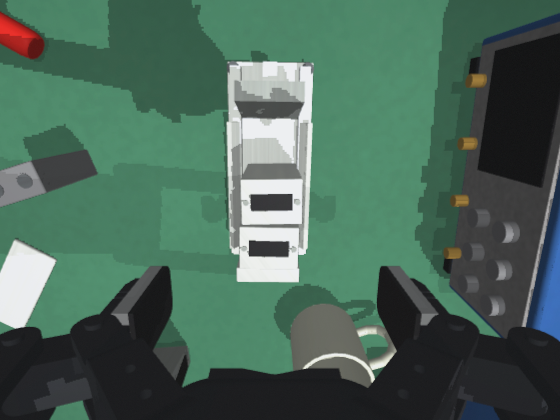

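View pics/s7.png

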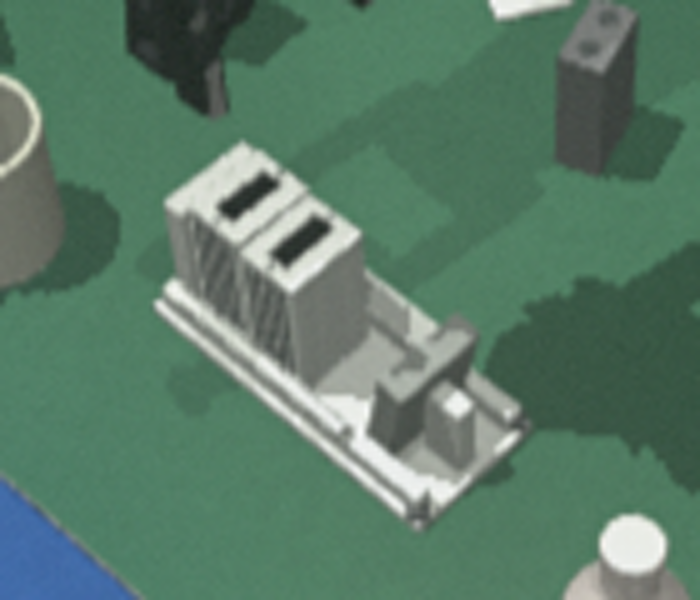

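```bash
python3 - <<'E'
from h import *
go(.435,-.009,.2,17.5)
m=__import__("pickle").load(open("wr7.pkl","rb"));im=cv2.imread("pics/wr7.png")
x0,y0,k=220,55,6
q=cv2.resize(im[y0:y0+100+130,x0:x0+100],None,fx=k,fy=k,interpolation=cv2.INTER_CUBIC)
for y in (-.048,-.007):
    draw(q,m,tf(tf(box(50,38,90,8),0.0,y,0),.649,-.0175,np.radians(-.7)),x0,y0,k,(0,0,255))
f=np.array([(-28,-70,8),(28,-70,8),(28,56.8,8),(-28,56.8,8)])/1000
draw(q,m,tf(f,.649,-.0175,np.radians(-.7)),x0,y0,k,(0,200,0),ED[:4])
cv2.imwrite("pics/ov7.png",cv2.resize(q[:,:],(350,800))[150:750])
E
```

```text
t 9.7 tcp [ 0.6488 -0.0232  0.2228] yaw -0.73 zax [-1.6e-03  2.0e-04 -1.0e+00] j6 -0.13 F [-0.4 -0.8 -0.4] w 1.004
ROW -21.39 -1.14 2.32 -18.23   (or turn 161.8)
```

View pics/ov7.png

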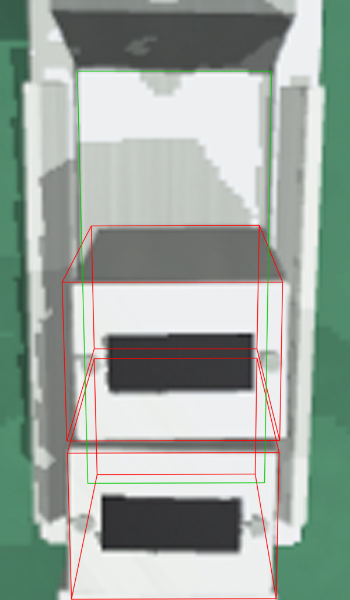

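```bash
python3 -m jog '-4 -0.2 0.4 -3; -8 -0.4 0.8 -9; -12 -0.6 1.2 -15; -16 -0.8 1.6 -18.2; -19.5 -1.1 2.3 -18.2; -21.4 -1.1 2.3 -18.2; -21.4 -1.1 2.3 -18.2; -21.4 -1.1 2.3 -18.2; -21.4 -1.1 2.3 -18.2'; python3 - <<'E'
from h import *
from bench import viewer,arm
go(.435,-.009,.045,17.5)
m=viewer.camera_model("wrist");im=viewer.capture("wrist")
im=im[:,:,::-1].copy()
draw(im,m,tf(box(50,28,90),.435,-.009,np.radians(17.5)),0,0,1)
cv2.imwrite("pics/wr8o.png",cv2.resize(im[120:270,180:380],None,fx=4,fy=4))
go(.435,-.009,.045,17.5)
E
```

```text
t: 10.45
tcp_pos: [0.4357, -0.0096, 0.2002]
ee_rot: [-3.105, -0.477, 0.001]
ft_force: [0.2, 0.5, 0.5]
width: 0.999
t 10.45 tcp [ 0.4357 -0.0096  0.2002] yaw 17.46 zax [-7.e-04  2.e-04 -1.e+00] j6 -0.49 F [0.2 0.5 0.5] w 0.999
ROW -0.04 -0.07 15.52 -0.04   (or turn 180.0)
t 10.5 tcp [ 0.4362 -0.0096  0.2006] yaw 17.46 zax [-3.e-04  1.e-04 -1.e+00] j6 -0.49 F [0.3 0.2 0.1] w 1.003
ROW -0.10 -0.10 15.56 -0.04   (or turn 180.0)
```

View pics/wr8o.png

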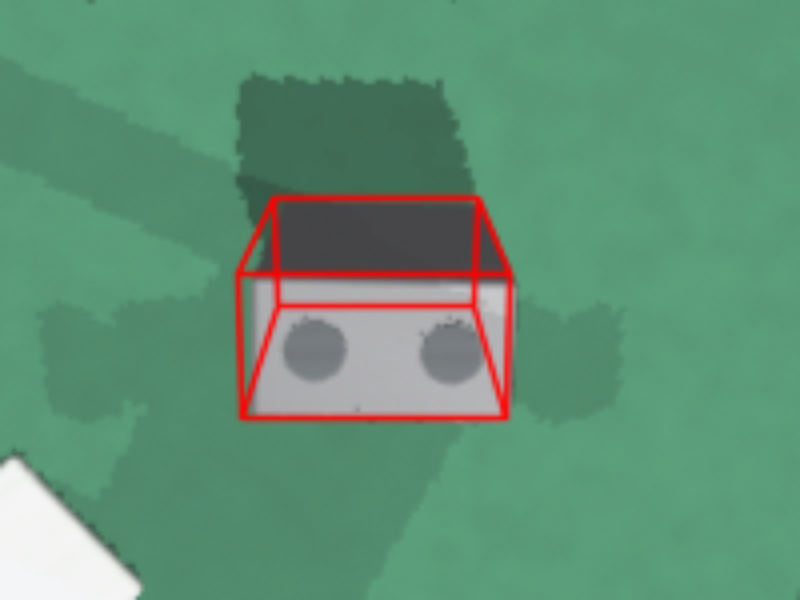

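```bash
python3 -m jog '-0.1 -0.1 4 1; -0.1 -0.1 8 1; -0.1 -0.1 12 1; -0.1 -0.1 14.5 1; -0.1 -0.1 15.5 1; -0.1 -0.1 15.5 1; -0.1 -0.1 15.5 1' && python3 -m jog '0 0 0 0; 0 0 0 0; 0 0 0 0; 0 0 0 0; 0 0 0 0; 0 0 0 0' 1 35 && python3 -m jog '0 0 -2 0; 0 0 -6 0; 0 0 -10 0; 0 0 -12.5 0; 0 0 -12.5 0; 0 0 -12.5 0'; python3 - <<'E'
from h import *
from bench import viewer,arm
im=viewer.capture("wrist")[:,:,::-1].copy()
cv2.imwrite("pics/wr9.png",im)
go(.650,.013,.17,-.7)
E
```

```text
t: 11.08
tcp_pos: [0.4355, -0.009, 0.0463]
ee_rot: [3.109, 0.45, 0.0]
ft_force: [0.6, -0.2, 0.2]
width: 0.999
t: 11.58
tcp_pos: [0.4364, -0.0092, 0.0479]
ee_rot: [3.108, 0.45, 0.006]
ft_force: [-0.6, 0.3, 6.3]
width: 0.579
t: 12.08
tcp_pos: [0.4352, -0.009, 0.1725]
ee_rot: [3.108, 0.45, 0.006]
ft_force: [0.6, -0.3, -3.7]
width: 0.582
t 12.13 tcp [ 0.4334 -0.0087  0.1703] yaw 16.47 zax [-9.e-04  1.e-04 -1.e+00] j6 -0.47 F [-0.2 -0.2 -3. ] w 0.581
ROW 21.38 4.06 0.01 17.17   (or turn -162.8)
```

View pics/wr9.png

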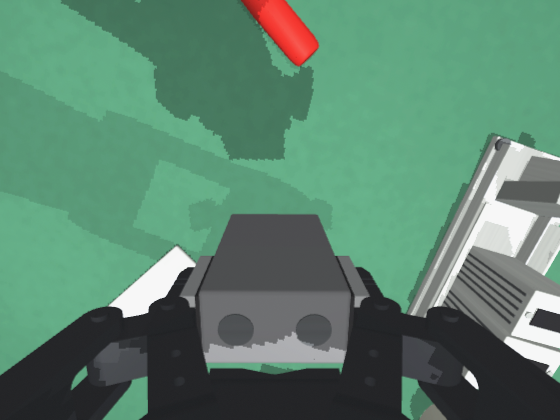

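```bash
python3 -m jog '3.5 0.7 0 5; 7.2 1.3 0 11; 11 2 0 17.2; 15 2.8 0 17.2; 18.5 3.5 0 17.2; 20.6 4 0 17.2; 21.4 4.2 0 17.2; 21.4 4.2 0 17.2; 21.4 4.2 0 17.2; 21.4 4.2 0 17.2'; python3 - <<'E'
from h import *
from bench import viewer,arm
im=viewer.capture("wrist")[:,:,::-1].copy()
cv2.imwrite("pics/wr10.png",im)
im=viewer.capture("scene")[:,:,::-1];cv2.imwrite("pics/s10.png",cv2.resize(im[190:310,190:330],None,fx=5,fy=5,interpolation=cv2.INTER_CUBIC))
go(.650,.011,.17,-.7)
E
```

```text
t: 12.97
tcp_pos: [0.6488, 0.0116, 0.1689]
ee_rot: [-3.141, 0.02, 0.008]
ft_force: [0.0, 0.3, -3.4]
width: 0.583
t 13.07 tcp [0.6496 0.0115 0.1702] yaw -0.74 zax [-2.3e-03  1.0e-04 -1.0e+00] j6 -0.08 F [ 0.3  0.5 -2.6] w 0.582
ROW 0.05 0.05 0.02 -0.04   (or turn 180.0)
```

View pics/wr10.png

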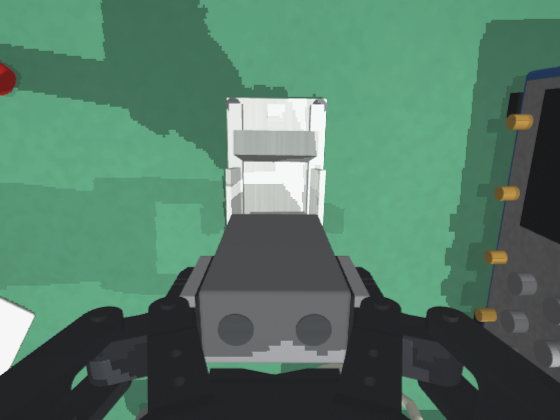

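View pics/s10.png

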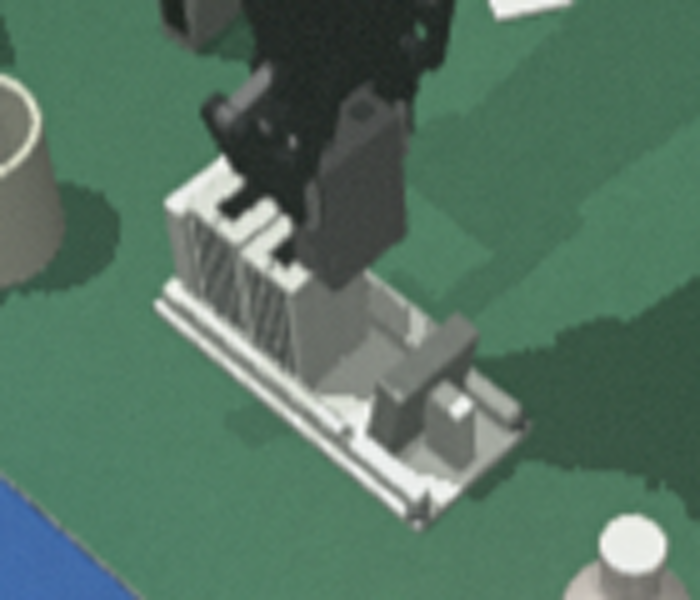

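```bash
python3 -m jog '0 0 1 0; 0 0 2 0; 0 0 3 0; 0 0 3.6 0; 0 0 4 0; 0 0 4 0' | grep -E "tcp|force"; python3 - <<'E'
from h import *
from bench import viewer,arm
im=viewer.capture("scene")[:,:,::-1];cv2.imwrite("pics/s11.png",cv2.resize(im[190:310,190:330],None,fx=5,fy=5,interpolation=cv2.INTER_CUBIC))
go(.650,.011,.055,-.7)
E
```

```text
tcp_pos: [0.65, 0.0117, 0.1288]
ft_force: [-0.2, -0.3, -2.4]
t 13.62 tcp [0.6507 0.0116 0.1298] yaw -0.73 zax [-2.1e-03  2.0e-04 -1.0e+00] j6 -0.08 F [ 0.2 -0.3 -2.9] w 0.58
ROW -0.06 0.06 7.48 -0.03   (or turn 180.0)
```

View pics/s11.png

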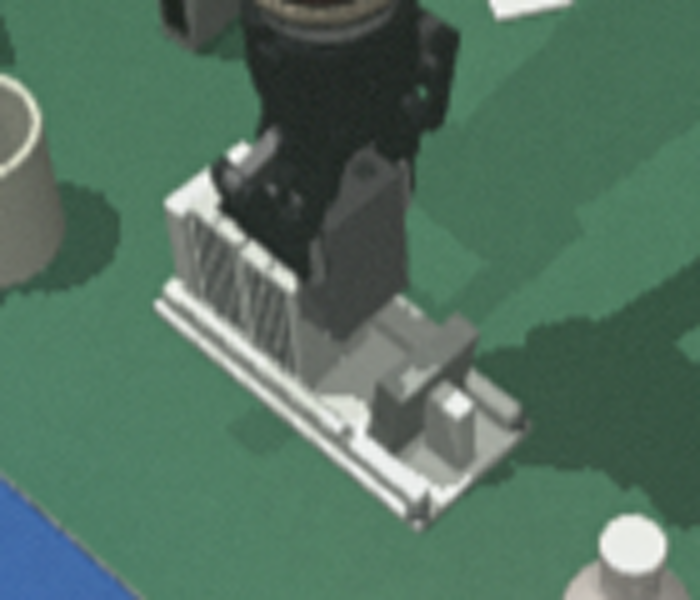

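Clear of the module; lowering to the floor.

```bash
python3 -m jog '0 0 1.2 0; 0 0 2.5 0; 0 0 3.8 0; 0 0 5 0; 0 0 6 0; 0 0 6.6 0; 0 0 7 0; 0 0 7.2 0; 0 0 7.2 0' | grep -E "tcp|force";python3 -m jog '0 0 0.1 0; 0 0 0.2 0; 0 0 0.3 0; 0 0 0.3 0' | grep -E "tcp|force"
```

```text
tcp_pos: [0.6514, 0.0115, 0.0586]
ft_force: [-0.3, 0.4, -2.7]
tcp_pos: [0.6515, 0.0115, 0.0562]
ft_force: [-0.7, 0.2, -3.0]
```

```bash
python3 -m jog '0 0 0.1 0; 0 0 0.2 0; 0 0 0.2 0' | grep -E "tcp|force"
```

```text
tcp_pos: [0.6516, 0.0115, 0.056]
ft_force: [-5.7, 0.8, 6.8]
```

```bash
python3 -m jog '0 0 -0.1 0; 0 0 -0.1 0' | grep -E "tcp|force"; python3 -m jog '0 0 0 0; 0 0 0 0; 0 0 0 0; 0 0 0 0' -1 | grep -E "tcp|force|wid"; python3 -m jog '0 0 -2 0; 0 0 -6 0; 0 0 -10 0; 0 0 -14 0; 0 0 -17 0; 0 0 -17 0;0 0 -17 0' ; python3 - <<'E'
from h import *
from bench import viewer
import pickle
m=viewer.camera_model("wrist");im=viewer.capture("wrist")[:,:,::-1].copy();cv2.imwrite("pics/wr12.png",im)
pickle.dump(m,open("wr12.pkl","wb"))
x0,y0,k=200,40,5
q=cv2.resize(im[y0:y0+260,x0:x0+160],None,fx=k,fy=k,interpolation=cv2.INTER_CUBIC);q0=q.copy()
for y,d in ((-.048,38),(-.007,38),(.0285,28)):
    draw(q,m,tf(tf(box(50,d,90,8),0.0,y,0),.650,-.0175,np.radians(-.7)),x0,y0,k,(0,0,255))
f=np.array([(-28,-70,8),(28,-70,8),(28,56.8,8),(-28,56.8,8)])/1000
draw(q,m,tf(f,.650,-.0175,np.radians(-.7)),x0,y0,k,(0,200,0),ED[:4])
cv2.imwrite("pics/ov12.png",cv2.resize(np.hstack([q0[300:,:],q[300:,:]]),(800,500)))
im=viewer.capture("scene")[:,:,::-1];cv2.imwrite("pics/s12.png",cv2.resize(im[190:310,190:330],None,fx=5,fy=5,interpolation=cv2.INTER_CUBIC))
go(.517,-.246,.2,3)
E
```

```text
tcp_pos: [0.6516, 0.0115, 0.056]
ft_force: [-4.0, -0.0, 3.7]
tcp_pos: [0.6522, 0.0114, 0.0552]
ft_force: [0.1, 0.0, -0.4]
width: 1.0
t: 16.03
tcp_pos: [0.6539, 0.0113, 0.229]
ee_rot: [3.141, -0.02, 0.012]
ft_force: [0.9, -0.1, -0.5]
width: 1.001
t 16.13 tcp [0.6509 0.0116 0.2239] yaw -0.73 zax [-1.3e-03  1.0e-04 -1.0e+00] j6 -0.08 F [-0.  -0.7 -0.8] w 1.0
ROW -13.06 25.93 2.41 -3.73   (or turn 176.3)
```

View pics/ov12.png

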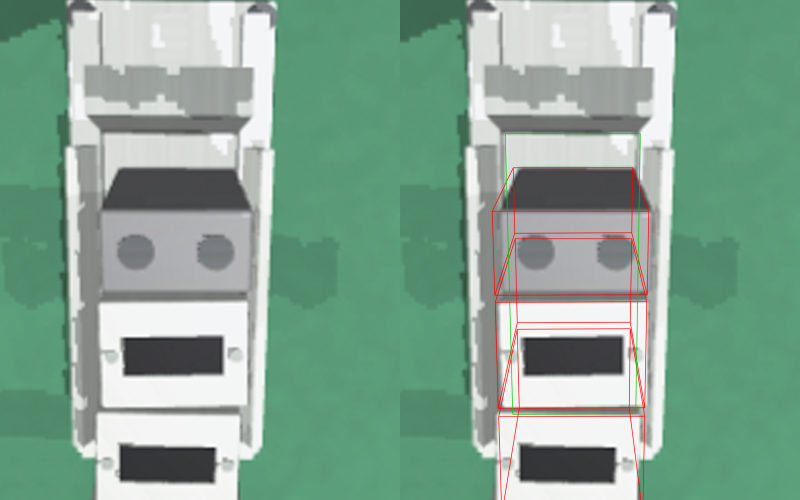

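View pics/s12.png

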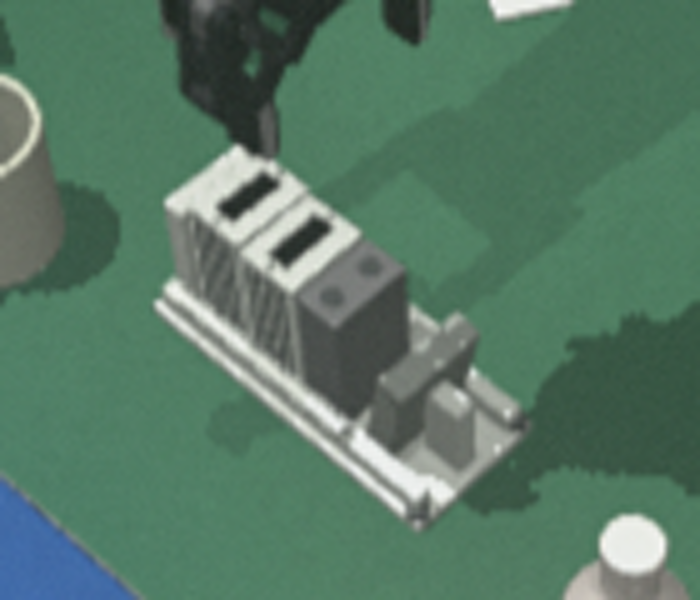

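```bash
python3 -m jog '-2 3.5 0.5 0; -4 7.5 1 0; -6 11.5 1.5 -2; -8 15.5 2 -3.7; -10 19.5 2.4 -3.7; -12 23.5 2.4 -3.7; -13 25.5 2.4 -3.7; -13 25.7 2.4 -3.7; -13 25.7 2.4 -3.7; -13 25.7 2.4 -3.7; -13 25.7 2.4 -3.7'; python3 - <<'E'
from h import *
from bench import viewer,arm
m=viewer.camera_model("wrist");im=viewer.capture("wrist")
im=im[:,:,::-1].copy();cv2.imwrite("pics/wr13.png",im)
x0,y0,k=180,120,4
q=cv2.resize(im[120:270,180:380],None,fx=k,fy=k)
w=wedge_at_top(.517,-.239,np.radians(3))
draw(q,m,tf(W,*w),x0,y0,k);draw(q,m,tf(CH,*w),x0,y0,k,(255,0,0),[(0,1),(1,2),(2,3),(3,0),(4,5),(5,6),(6,7),(7,4)])
cv2.imwrite("pics/wr13o.png",q)
go(.517,-.244,.041,3)
E
```

```text
t: 17.05
tcp_pos: [0.5181, -0.2424, 0.1996]
ee_rot: [-3.139, -0.083, 0.003]
ft_force: [0.6, -0.1, 0.4]
width: 1.004
t 17.1 tcp [ 0.5184 -0.2422  0.2   ] yaw 3.07 zax [-0.0013  0.0013 -1.    ] j6 -0.61 F [-0.4 -1.4 -0.2] w 1.001
ROW -0.13 0.19 15.90 0.07   (or turn -179.9)
```

View pics/wr13o.png

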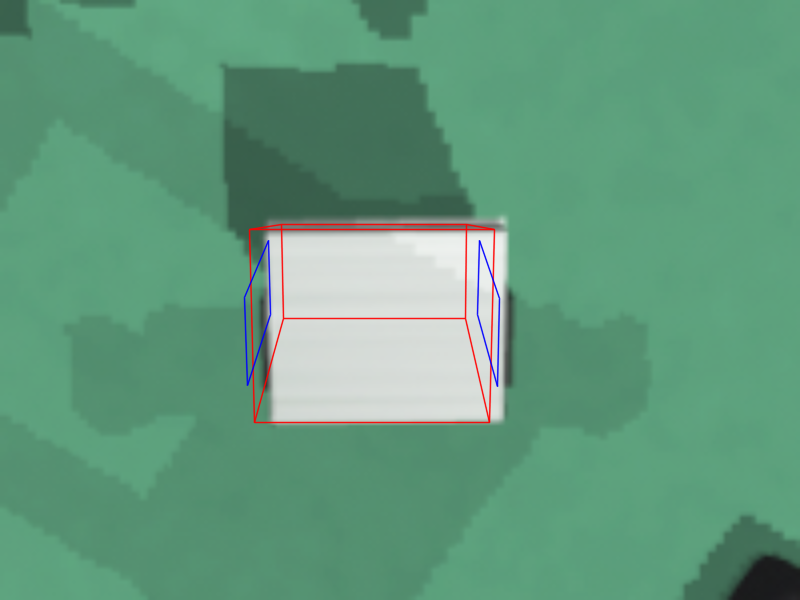

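```bash
python3 -m jog '0.1 0.1 4 0; 0.1 0.1 8 0; 0.1 0.1 12 0; 0.1 0.1 14.5 0; 0.1 0.1 15.8 0; 0.1 0.1 15.8 0; 0.1 0.1 15.8 0' && python3 -m jog '0 0 0 0; 0 0 0 0; 0 0 0 0; 0 0 0 0; 0 0 0 0; 0 0 0 0' 1 35 && python3 -m jog '0 0 -2 0; 0 0 -6 0; 0 0 -10 0; 0 0 -13.5 0; 0 0 -15.5 0; 0 0 -15.5 0; 0 0 -15.5 0'; python3 - <<'E'
from h import *
from bench import viewer,arm
im=viewer.capture("wrist")[:,:,::-1].copy()
cv2.imwrite("pics/wr14.png",im)
go(.650,.039,.20,-.7)
E
```

```text
t: 17.68
tcp_pos: [0.5199, -0.244, 0.0431]
ee_rot: [-3.14, -0.084, 0.0]
ft_force: [0.2, -0.4, 0.5]
width: 1.001
t: 18.18
tcp_pos: [0.5208, -0.2458, 0.0455]
ee_rot: [3.138, 0.081, 0.005]
ft_force: [-1.3, -0.1, 6.9]
width: 0.577
t: 18.77
tcp_pos: [0.52, -0.2453, 0.1997]
ee_rot: [3.138, 0.081, 0.005]
ft_force: [0.3, 0.0, -3.0]
width: 0.575
t 18.82 tcp [ 0.5186 -0.2445  0.1973] yaw 2.96 zax [-7.e-04  4.e-04 -1.e+00] j6 -0.61 F [ 0.2  0.  -2. ] w 0.576
ROW 14.59 -27.63 -0.27 3.66   (or turn -176.3)
```

View pics/wr14.png

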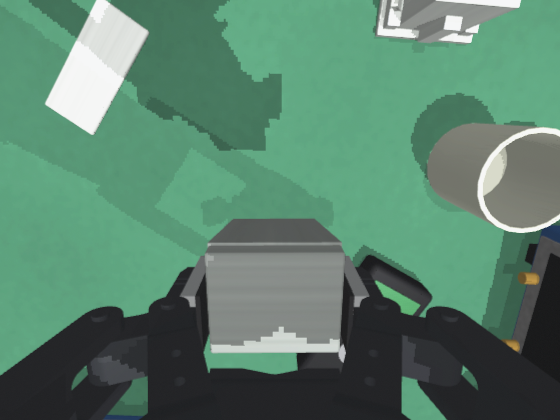

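```bash
python3 -m jog '1.7 -3 -0.2 1; 3.5 -6.5 -0.2 2; 5.4 -10.2 -0.2 3.6; 7.3 -13.9 -0.2 3.6; 9.2 -17.6 -0.2 3.6; 11.2 -21.3 -0.2 3.6; 13 -24.6 -0.2 3.6; 14.1 -26.8 -0.2 3.6; 14.6 -27.6 -0.2 3.6; 14.6 -27.6 -0.2 3.6;14.6 -27.6 -0.2 3.6;14.6 -27.6 -0.2 3.6'; python3 - <<'E'
from h import *
from bench import viewer,arm
go(.650,.0385,.1535,-.7)
im=viewer.capture("wrist")[:,:,::-1].copy()
cv2.imwrite("pics/wr15.png",im)
im=viewer.capture("scene")[:,:,::-1];cv2.imwrite("pics/s15.png",cv2.resize(im[190:310,190:330],None,fx=5,fy=5,interpolation=cv2.INTER_CUBIC))
go(.650,.0385,.1535,-.7)
E
```

```text
t: 19.82
tcp_pos: [0.6494, 0.037, 0.1982]
ee_rot: [3.141, -0.019, -0.005]
ft_force: [-1.8, -0.3, -2.1]
width: 0.58
t 19.82 tcp [0.6494 0.037  0.1982] yaw -0.7 zax [-3.4e-03 -8.0e-04 -1.0e+00] j6 -0.04 F [-1.8 -0.3 -2.1] w 0.58
ROW 0.08 -0.16 4.47 0.00   (or turn -180.0)
t 19.92 tcp [0.6499 0.0367 0.1993] yaw -0.75 zax [-1.5e-03 -4.0e-04 -1.0e+00] j6 -0.04 F [-0.  -0.2 -1.9] w 0.577
ROW 0.01 -0.18 4.58 -0.05   (or turn 180.0)
```

View pics/wr15.png

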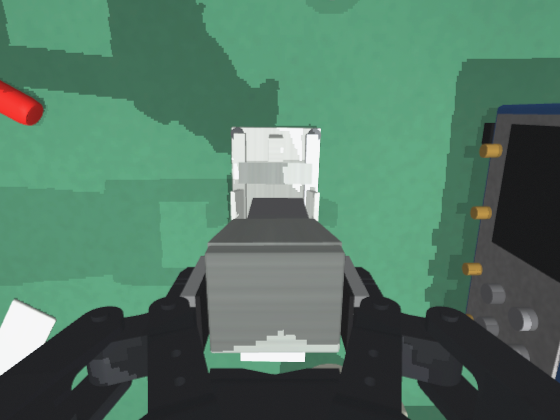

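View pics/s15.png

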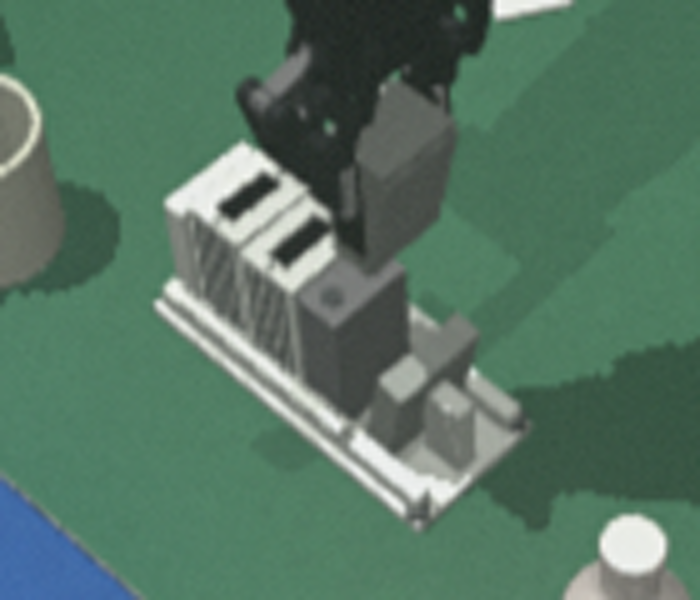

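```bash
python3 -m jog '0 -0.2 1 0; 0 -0.2 2.2 0; 0 -0.2 3.4 0; 0 -0.2 4.2 0; 0 -0.2 4.6 0; 0 -0.2 4.6 0; 0 -0.2 4.6 0'; python3 - <<'E'
from h import *
from bench import viewer,arm
im=viewer.capture("wrist")[:,:,::-1].copy()
cv2.imwrite("pics/wr16.png",im)
im=viewer.capture("scene")[:,:,::-1];cv2.imwrite("pics/s16.png",cv2.resize(im[190:310,190:330],None,fx=5,fy=5,interpolation=cv2.INTER_CUBIC))
go(.650,.0385,.133,-.7)
E
```

```text
t: 20.5
tcp_pos: [0.6505, 0.0405, 0.1533]
ee_rot: [-3.142, 0.017, 0.001]
ft_force: [-0.2, -0.0, -2.4]
width: 0.578
t 20.6 tcp [0.6513 0.0405 0.1546] yaw -0.62 zax [ 1.3e-03 -1.0e-04 -1.0e+00] j6 -0.03 F [ 0.6  0.1 -1. ] w 0.577
ROW -0.13 0.20 2.16 0.08   (or turn -179.9)
```

View pics/wr16.png

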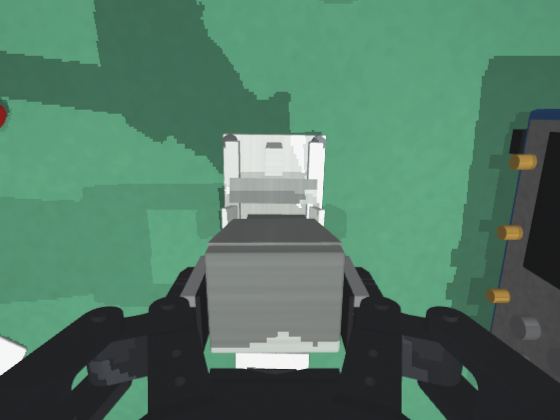

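View pics/s16.png

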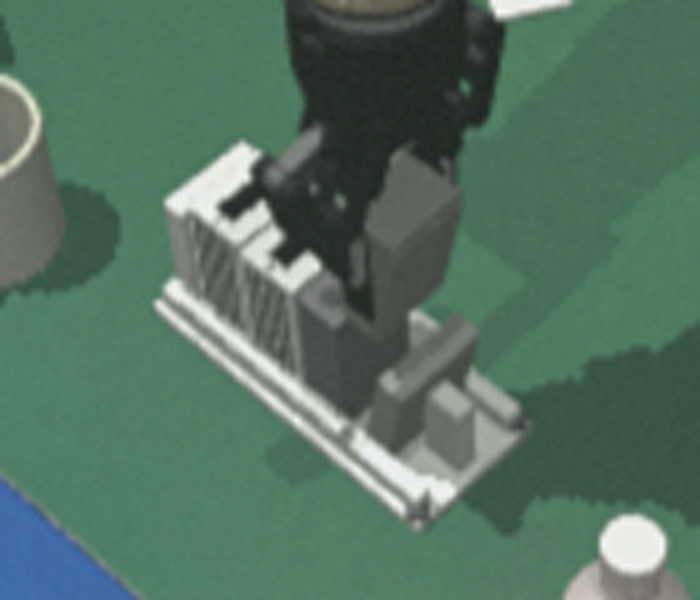

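```bash
python3 -m jog '-0.1 0.15 0 0; -0.1 0.27 0 0; -0.1 0.27 0.5 0; -0.1 0.27 1 0; -0.1 0.27 1.5 0; -0.1 0.27 2 0; -0.1 0.27 2.2 0; -0.1 0.27 2.2 0'; python3 - <<'E'
from h import *
from bench import viewer,arm
im=viewer.capture("wrist")[:,:,::-1].copy()
cv2.imwrite("pics/wr17.png",im)
im=viewer.capture("scene")[:,:,::-1];cv2.imwrite("pics/s17.png",cv2.resize(im[190:310,190:330],None,fx=5,fy=5,interpolation=cv2.INTER_CUBIC))
go(.650,.0385,.11,-.7)
E
```

```text
t: 21.27
tcp_pos: [0.6485, 0.0379, 0.1302]
ee_rot: [-3.141, 0.017, 0.005]
ft_force: [0.9, 1.2, -1.9]
width: 0.58
t 21.37 tcp [0.6492 0.0378 0.1312] yaw -0.62 zax [-1.5e-03  1.0e-04 -1.0e+00] j6 -0.04 F [-0.6  0.1 -2.1] w 0.579
ROW 0.08 -0.07 2.12 0.08   (or turn -179.9)
```

View pics/s17.png

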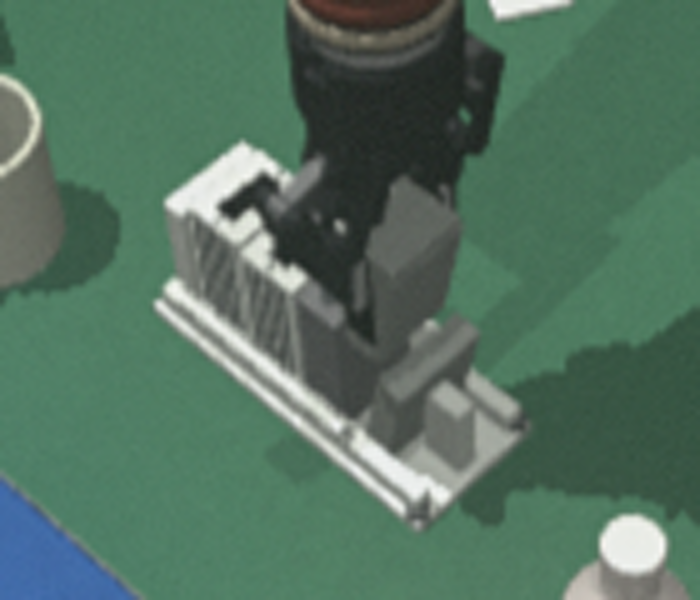

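View pics/wr17.png

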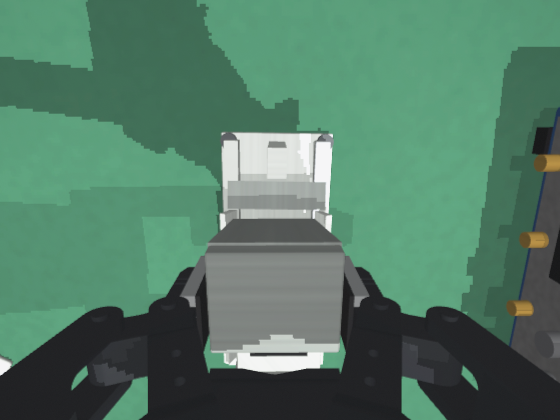

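```bash
python3 -m jog '0 0.05 0.5 0; 0 0.05 1 0; 0 0.05 1.4 0; 0 0.05 1.4 0' | grep -E "tcp|force"; python3 -m jog '0 0 0.2 0; 0 0 0.4 0; 0 0 0.6 0; 0 0 0.6 0' | grep -E "tcp|force"
```

```text
tcp_pos: [0.6488, 0.0373, 0.1164]
ft_force: [-0.0, -0.0, -3.0]
tcp_pos: [0.6496, 0.0373, 0.1116]
ft_force: [0.3, 0.3, -2.1]
```

```bash
python3 -m jog '0 0 0.2 0; 0 0 0.4 0; 0 0 0.5 0; 0 0 0.5 0' | grep -E "tcp|force"; python3 -m jog '0 0 0.2 0; 0 0 0.4 0; 0 0 0.5 0; 0 0 0.5 0' | grep -E "tcp|force"
```

```text
tcp_pos: [0.6496, 0.0373, 0.1066]
ft_force: [-0.0, 1.1, -2.5]
tcp_pos: [0.6497, 0.037, 0.1017]
ft_force: [0.1, -0.3, -2.2]
```

```bash
python3 -m jog '0 0 0.2 0; 0 0 0.3 0; 0 0 0.3 0' | grep -E "tcp|force"; python3 -m jog '0 0 0.2 0; 0 0 0.3 0; 0 0 0.3 0' | grep -E "tcp|force";  python3 - <<'E'
from h import *
from bench import viewer,arm
im=viewer.capture("wrist")[:,:,::-1].copy()
cv2.imwrite("pics/wr18.png",im)
im=viewer.capture("scene")[:,:,::-1];cv2.imwrite("pics/s18.png",cv2.resize(im[190:310,190:330],None,fx=5,fy=5,interpolation=cv2.INTER_CUBIC))
E
```

```text
tcp_pos: [0.65, 0.0366, 0.0991]
ft_force: [0.4, -1.6, -0.5]
tcp_pos: [0.6503, 0.0363, 0.0965]
ft_force: [-0.3, -4.4, 1.9]
```

View pics/s18.png

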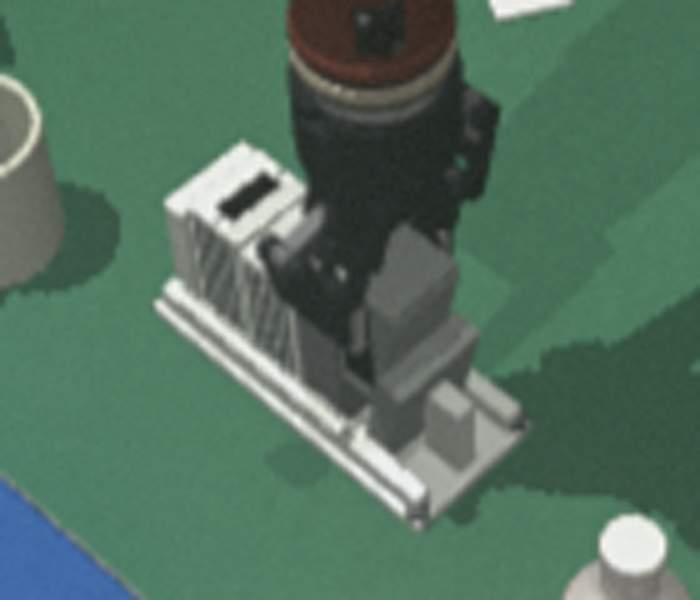

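View pics/wr18.png

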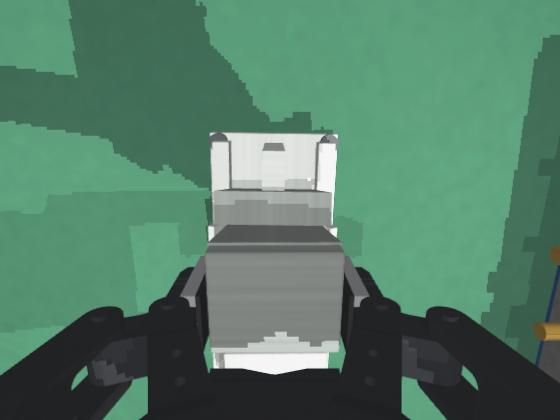

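```bash
python3 -m jog '0 0.08 0.2 0; 0 0.16 0.4 0; 0 0.2 0.6 0; 0 0.2 0.6 0' | grep -E "tcp|force"; python3 -m jog '0 0.08 0.2 0; 0 0.16 0.4 0; 0 0.16 0.6 0; 0 0.16 0.6 0' | grep -E "tcp|force"
```

```text
tcp_pos: [0.6501, 0.0349, 0.09]
ft_force: [0.9, -4.5, 2.6]
tcp_pos: [0.6501, 0.0337, 0.0841]
ft_force: [-0.1, -3.9, 2.9]
```

```bash
python3 -m jog '0 0 0 0; 0 0 0 0; 0 0 0 0; 0 0 0 0' -1 | grep -E "tcp|force|wid"; python3 -m jog '0 0 -1 0; 0 0 -3 0; 0 0 -6 0; 0 0 -10 0; 0 0 -14 0; 0 0 -14 0;0 0 -14 0' 1 80; python3 - <<'E'
from h import *
from bench import viewer
import pickle
m=viewer.camera_model("wrist");im=viewer.capture("wrist")[:,:,::-1].copy();cv2.imwrite("pics/wr19.png",im)
pickle.dump(m,open("wr19.pkl","wb"))
im=viewer.capture("scene")[:,:,::-1];cv2.imwrite("pics/s19.png",cv2.resize(im[190:310,190:330],None,fx=5,fy=5,interpolation=cv2.INTER_CUBIC))
im=viewer.capture("top")[:,:,::-1];cv2.imwrite("pics/t19.png",cv2.resize(im[115:185,230:340],None,fx=7,fy=7,interpolation=cv2.INTER_CUBIC))
go(.650,.0385,.133,-.7)
E
```

```text
tcp_pos: [0.6487, 0.0346, 0.0829]
ft_force: [0.3, -1.0, 0.2]
width: 1.002
t: 24.88
tcp_pos: [0.6525, 0.0338, 0.2297]
ee_rot: [3.141, -0.017, 0.015]
ft_force: [0.1, -0.0, -0.6]
width: 0.004
t 25.03 tcp [0.6484 0.0339 0.2224] yaw -0.62 zax [-3.e-03  4.e-04 -1.e+00] j6 -0.05 F [ 0.1 -0.1 -1.1] w -0.002
ROW 0.18 -0.46 8.94 0.08   (or turn -179.9)
```

View pics/s19.png

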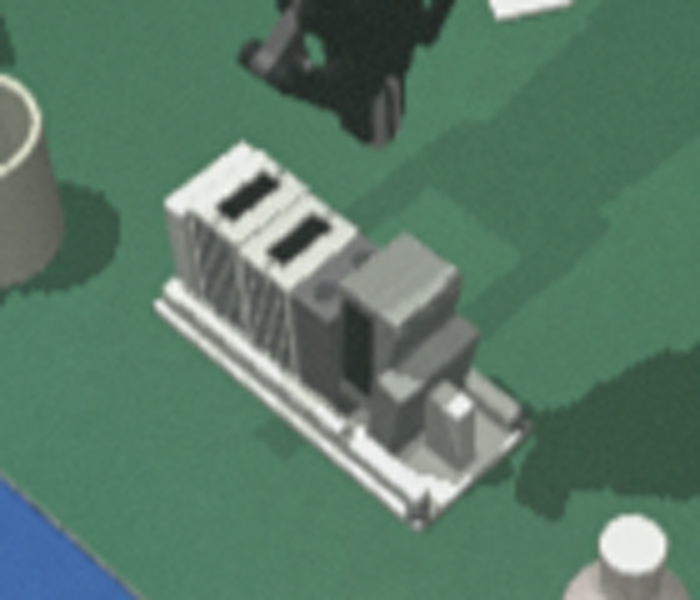

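View pics/wr19.png

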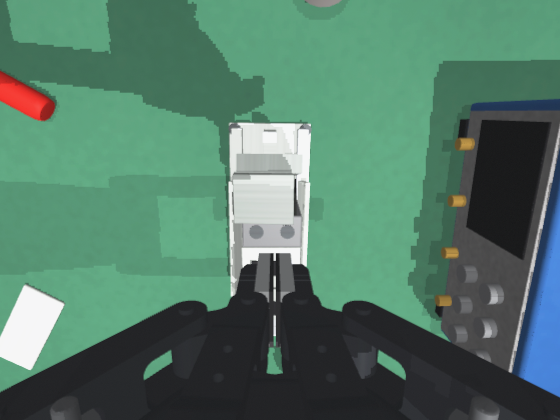

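```bash
python3 - <<'E'
from h import *
import pickle
m=pickle.load(open("wr19.pkl","rb"));im=cv2.imread("pics/wr19.png")
x0,y0,k=210,110,7
q=cv2.resize(im[y0:y0+85*2,x0:x0+115],None,fx=k,fy=k,interpolation=cv2.INTER_CUBIC);q0=q.copy()
c=(.650,-.0175,np.radians(-.7))
for y,d in ((.026,28),):
    draw(q,m,tf(tf(box(50,d,90,8),0.0,y,0),*c),x0,y0,k,(0,0,255))
for dx,col in((0,(255,0,0)),(-.004,(255,0,255))):
    draw(q,m,tf(tf(W,dx,.0515,0,.0385),*c),x0,y0,k,col)
cv2.imwrite("pics/ov19.png",cv2.resize(np.hstack([q0[:],q[:]])[:800],(800,400*800//805)))
E
```

```text
(no output)
```

View pics/ov19.png

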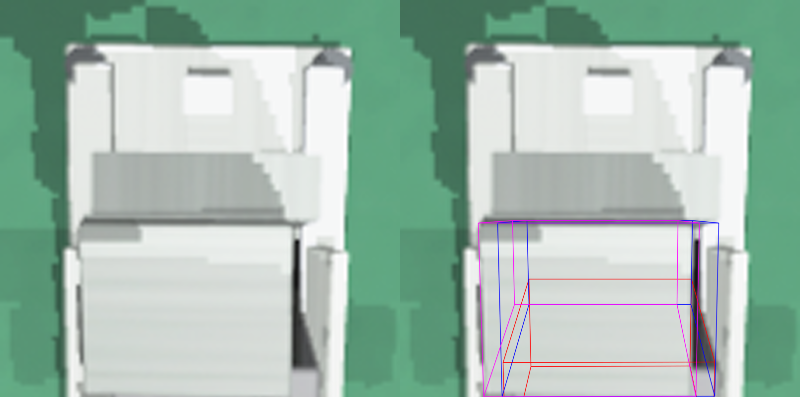

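View pics/t19.png

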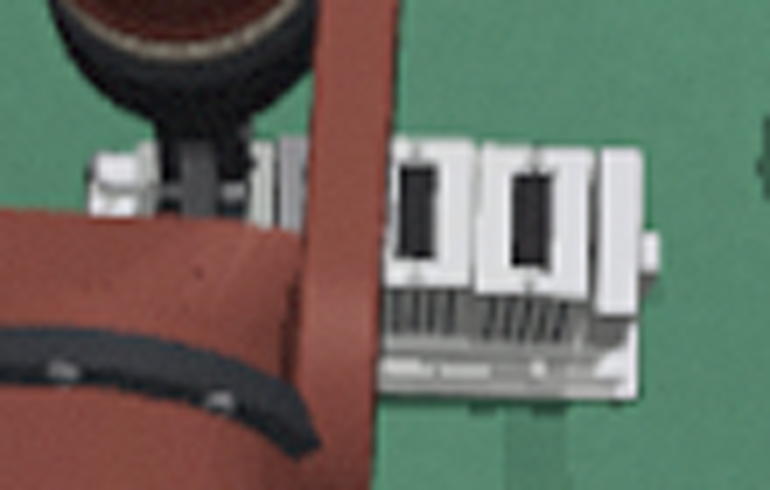

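```bash
python3 -m jog '0 0 0 0; 0 0 0 0; 0 0 0 0;0 0 0 0' -1 ; python3 - <<'E'
from h import *
go(.650,.0355,.085,-.7)
E
```

```text
t: 25.37
tcp_pos: [0.6491, 0.0337, 0.2227]
ee_rot: [-3.141, 0.017, 0.003]
ft_force: [-0.1, 0.2, 0.5]
width: 0.559
t 25.37 tcp [0.6491 0.0337 0.2227] yaw -0.63 zax [-2.e-03  1.e-04 -1.e+00] j6 -0.05 F [-0.1  0.2  0.5] w 0.559
ROW 0.11 -0.18 13.77 0.07   (or turn -179.9)
```

```bash
python3 -m jog '0.1 -0.2 0 0; 0.1 -0.2 1 0; 0.1 -0.2 3 0; 0.1 -0.2 6 0; 0.1 -0.2 9 0; 0.1 -0.2 11.5 0; 0.1 -0.2 13 0; 0.1 -0.2 13.8 0; 0.1 -0.2 13.8 0; 0.1 -0.2 13.8 0' ; python3 -m jog '0 0 0 0; 0 0 0 0; 0 0 0 0; 0 0 0 0;0 0 0 0; 0 0 0 0;0 0 0 0' 1 60;python3 - <<'E'
from h import *
from bench import viewer
im=viewer.capture("scene")[:,:,::-1];a=cv2.resize(im[210:310,210:330],None,fx=4,fy=4,interpolation=cv2.INTER_CUBIC)
b=viewer.capture("wrist")[:,:,::-1][120:370,170:390]
cv2.imwrite("pics/c20.png",np.hstack([a[:400],cv2.resize(b,(320,400))]))
go(.650,.0355,.085,-.7)
E
```

```text
t: 26.2
tcp_pos: [0.6513, 0.0357, 0.0865]
ee_rot: [3.142, -0.017, 0.002]
ft_force: [-0.2, 0.1, 0.1]
width: 0.995
t: 26.78
tcp_pos: [0.6516, 0.0354, 0.0871]
ee_rot: [3.141, -0.017, 0.004]
ft_force: [0.1, -1.1, 4.5]
width: 0.569
t 26.88 tcp [0.6516 0.0354 0.0868] yaw -0.64 zax [ 2.3e-03 -5.0e-04 -1.0e+00] j6 -0.04 F [ 0.4 -0.9  3.3] w 0.57
ROW -0.16 -0.01 0.18 0.06   (or turn -179.9)
```

View pics/c20.png

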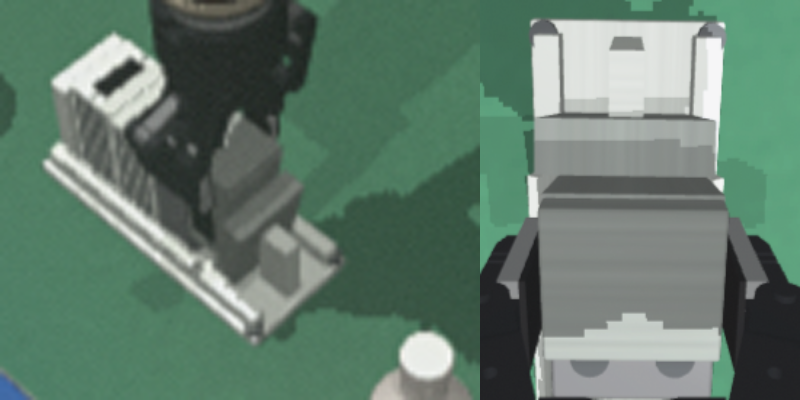

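```bash
python3 - <<'E'
from h import *
from bench import viewer
b=viewer.capture("wrist")[:,:,::-1][150:370,180:370]
cv2.imwrite("pics/c21.png",cv2.resize(b,None,fx=2.7,fy=2.7,interpolation=cv2.INTER_CUBIC))
E
```

```text
(no output)
```

View pics/c21.png

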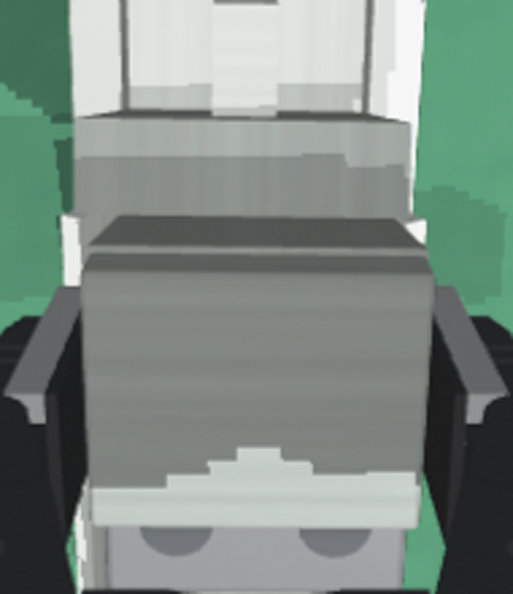

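```bash
python3 -m jog '0 0.04 0.2 0; 0 0.08 0.4 0; 0 0.12 0.6 0; 0 0.16 0.8 0; 0 0.2 1 0; 0 0.2 1 0' - 80| grep -E "tcp|force"; python3 -m jog '0 0.04 0.2 0; 0 0.08 0.4 0; 0 0.12 0.6 0; 0 0.12 0.6 0'| grep -E "tcp|force"
```

```text
tcp_pos: [0.6518, 0.0333, 0.0766]
ft_force: [0.2, -1.2, 5.6]
tcp_pos: [0.6519, 0.0321, 0.0707]
ft_force: [0.7, -2.0, 4.7]
```

```bash
python3 -m jog '0 0.04 0.2 0; 0 0.08 0.4 0; 0 0.08 0.4 0'| grep -E "tcp|force"; python3 -m jog '0 0 0 0; 0 0 0 0; 0 0 0 0; 0 0 0 0' -1 | grep -E "tcp|force|wid"; python3 -m jog '0 0 -1 0; 0 0 -3 0; 0 0 -6 0; 0 0 -10 0; 0 0 -14 0; 0 0 -14 0;0 0 -14 0' 1 80; python3 - <<'E'
from h import *
from bench import viewer
import pickle
m=viewer.camera_model("wrist");im=viewer.capture("wrist")[:,:,::-1].copy();cv2.imwrite("pics/wr22.png",im)
pickle.dump(m,open("wr22.pkl","wb"))
b=viewer.capture("scene")[:,:,::-1]
a=cv2.resize(b[210:310,215:315],None,fx=4,fy=4,interpolation=cv2.INTER_CUBIC)
cv2.imwrite("pics/c22.png",np.hstack([a,cv2.resize(im[100:300,170:370],(400,400))]))
go(.650,.0365,.15,-.7)
E
```

```text
tcp_pos: [0.6521, 0.0314, 0.0672]
ft_force: [-0.1, -0.3, 7.1]
tcp_pos: [0.6496, 0.0319, 0.0647]
ft_force: [0.3, -0.1, 0.1]
width: 0.996
t: 28.93
tcp_pos: [0.6536, 0.0316, 0.2116]
ee_rot: [3.141, -0.017, 0.015]
ft_force: [0.1, 0.6, -0.7]
width: 0.006
t 29.03 tcp [0.6501 0.0318 0.2059] yaw -0.62 zax [-6.e-04  1.e-04 -1.e+00] j6 -0.05 F [-0.2  0.5 -0.9] w -0.001
ROW -0.02 -0.47 5.59 0.08   (or turn -179.9)
```

View pics/c22.png

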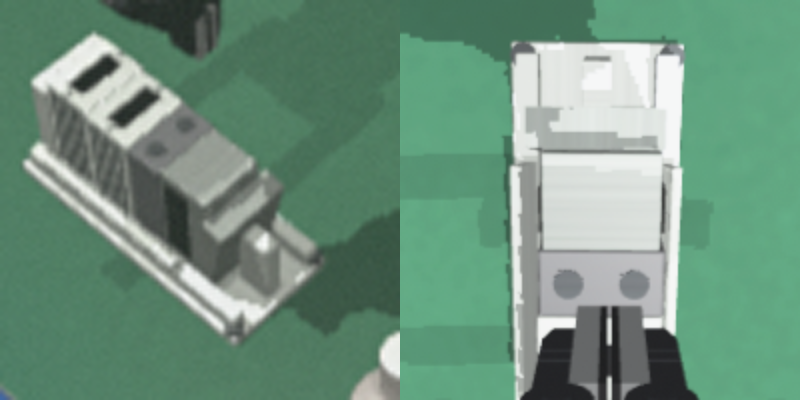

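```bash
python3 -m jog '0 -0.2 2 0; 0 -0.4 4.5 0; 0 -0.5 7 0; 0 -0.5 8.8 0; 0 -0.5 9.4 0; 0 -0.5 9.4 0'|grep -E "tcp|force"; python3 -m jog '0 0 0.2 0; 0 0 0.4 0; 0 0 0.6 0; 0 0 0.6 0'| grep -E "tcp|force"
```

```text
tcp_pos: [0.6469, 0.0368, 0.107]
ft_force: [0.6, -0.3, 1.2]
tcp_pos: [0.6514, 0.0366, 0.107]
ft_force: [0.3, -1.3, 0.7]
```

```bash
python3 -m jog '0 0 0.2 0; 0 0 0.4 0; 0 0 0.4 0'| grep -E "tcp|force"; python3 -m jog '0 0 0.2 0; 0 0 0.4 0; 0 0 0.4 0'| grep -E "tcp|force"
```

```text
tcp_pos: [0.6506, 0.0367, 0.1018]
ft_force: [-0.9, -0.0, -0.2]
tcp_pos: [0.6509, 0.0366, 0.0983]
ft_force: [-0.3, 0.8, 1.7]
```

```bash
for i in 1; do python3 -m jog '0 0 0.2 0; 0 0 0.3 0; 0 0 0.3 0'| grep -E "tcp|force"; done; python3 - <<'E'
from h import *
from bench import viewer
b=viewer.capture("scene")[:,:,::-1]
a=cv2.resize(b[210:310,215:315],None,fx=4,fy=4,interpolation=cv2.INTER_CUBIC)
c=viewer.capture("wrist")[:,:,::-1]
cv2.imwrite("pics/c23.png",np.hstack([a,cv2.resize(c[100:300,170:370],(400,400))]))
E
```

```text
tcp_pos: [0.6512, 0.0366, 0.0981]
ft_force: [-6.2, -0.2, 12.1]
```

View pics/c23.png

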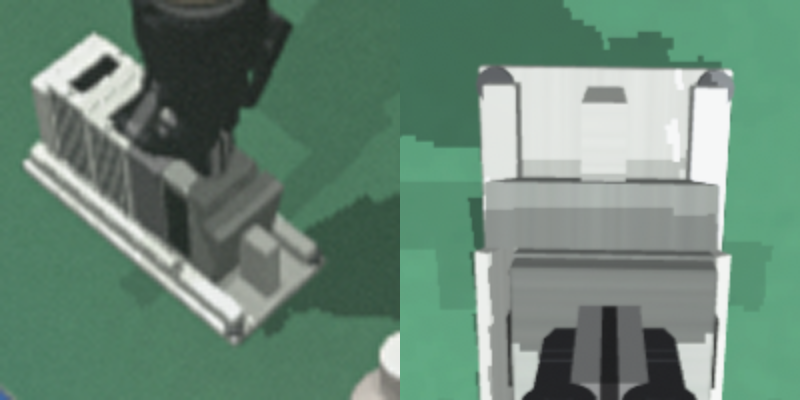

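```bash
python3 -m jog '0 0 0.2 0; 0 0 0.3 0; 0 0 0.3 0'| grep -E "tcp|force"; python3 -m jog '0 0 0.2 0; 0 0 0.2 0;0 0 0.2 0'| grep -E "tcp|force"
```

```text
tcp_pos: [0.6514, 0.0366, 0.098]
ft_force: [-10.5, -0.5, 22.5]
tcp_pos: [0.6516, 0.0365, 0.0979]
ft_force: [-14.1, -1.8, 29.3]
```

```bash
python3 -m jog '0 0 -0.6 0; 0 0 -2 0; 0 0 -5 0; 0 -2 -9 0; 0 -4 -12 0; 0 -5 -13 0; 0 -5 -13 0; 0 -5 -13 0'; python3 - <<'E'
from h import *
from bench import viewer
import pickle
m=viewer.camera_model("wrist");im=viewer.capture("wrist")[:,:,::-1].copy()
pickle.dump(m,open("wr24.pkl","wb"));cv2.imwrite("pics/wr24.png",im)
b=viewer.capture("scene")[:,:,::-1];cv2.imwrite("pics/s24.png",b)
S=viewer.camera_model("scene");pickle.dump(S,open("S.pkl","wb"))
c=(.650,-.0175,np.radians(-.7))
def mod(q,mm,x0,y0,k):
    for y,d in((-.051,38),(-.013,38),(.020,28)): draw(q,mm,tf(tf(box(50,d,90,8),0,y,0),*c),x0,y0,k,(0,0,255))
    draw(q,mm,tf(tf(W,0,.046,0,.014),*c),x0,y0,k,(255,0,0))
k=5;a=cv2.resize(b[210:310,215:290],None,fx=k,fy=k,interpolation=cv2.INTER_CUBIC);a2=a.copy();mod(a2,S,215,210,k)
cv2.imwrite("pics/c24.png",np.hstack([a,a2]))
k=4;a=cv2.resize(im[130:270,220:320],None,fx=k,fy=k,interpolation=cv2.INTER_CUBIC);a2=a.copy();mod(a2,m,220,130,k)
cv2.imwrite("pics/d24.png",np.hstack([a,a2]))
E
```

```text
t: 31.88
tcp_pos: [0.6512, 0.0869, 0.2198]
ee_rot: [3.141, -0.015, 0.001]
ft_force: [-0.3, -0.2, -1.0]
width: 0.003
```

View pics/c24.png

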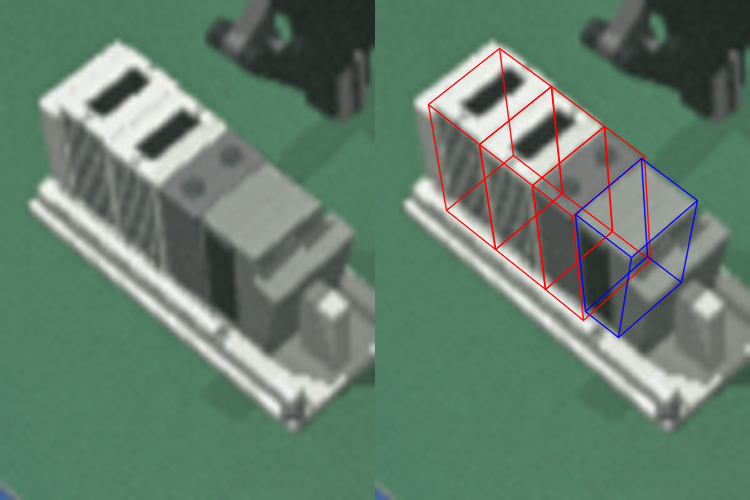

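View pics/wr24.png

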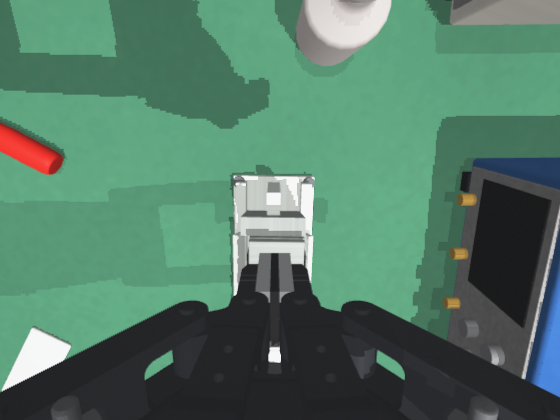

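View pics/d24.png

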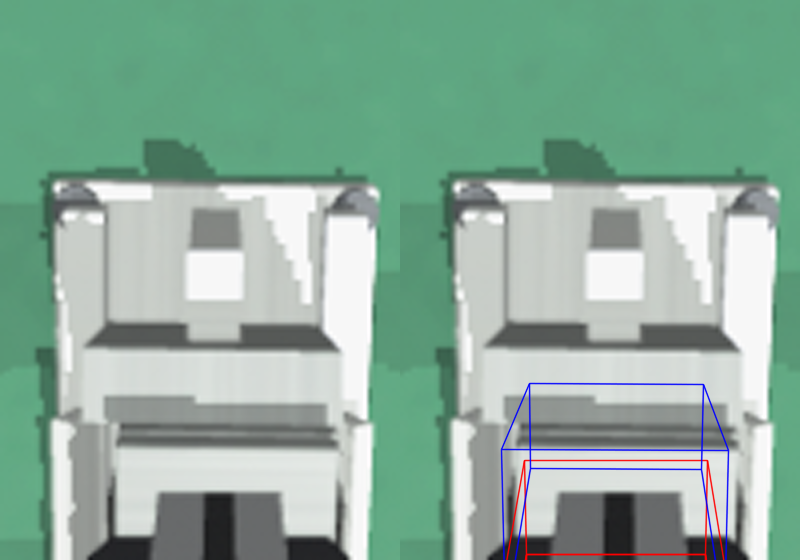

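```bash
python3 -m jog '0 3 0 0; 0 6 0 0; 0 9 0 0; 0 9.5 0 0; 0 9.5 0 0; 0 9.5 0 0; 0 9.5 0 0; 0 9.5 0 0' -1; python3 - <<'E'
from h import *
from bench import viewer
import pickle
m=viewer.camera_model("wrist");im=viewer.capture("wrist")[:,:,::-1].copy()
pickle.dump(m,open("wr25.pkl","wb"));cv2.imwrite("pics/wr25.png",im)
c=(.650,-.0175,np.radians(-.7))
k=5;x0,y0=225,110
a=cv2.resize(im[y0:y0+160,x0:x0+80],None,fx=k,fy=k,interpolation=cv2.INTER_CUBIC);q=a.copy()
for y,d in((-.051,38),(-.013,38),(.020,28)): draw(q,m,tf(tf(box(50,d,90,8),0,y,0),*c)[[4,5,6,7]],x0,y0,k,(0,0,255),ED[:4])
draw(q,m,tf(tf(W,0,.046,0,.014),*c),x0,y0,k,(255,0,0))
cv2.imwrite("pics/d25.png",cv2.resize(np.hstack([a,q]),(600,600)))
go(.65,.01,.12,-.7)
E
```

```text
t: 32.65
tcp_pos: [0.6498, -0.0072, 0.2192]
ee_rot: [-3.141, 0.015, 0.002]
ft_force: [-0.8, 0.5, 0.2]
width: 0.998
t 32.7 tcp [ 0.65   -0.0072  0.2195] yaw -0.55 zax [-7.e-04  4.e-04 -1.e+00] j6 -0.11 F [-0.5 -1.  -0.4] w 1.0
ROW -0.01 -1.71 9.95 0.15   (or turn -179.8)
```

View pics/d25.png

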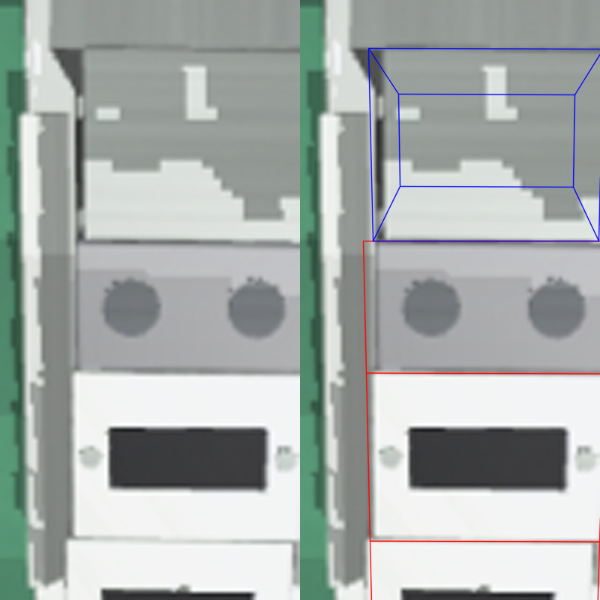

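View pics/wr25.png

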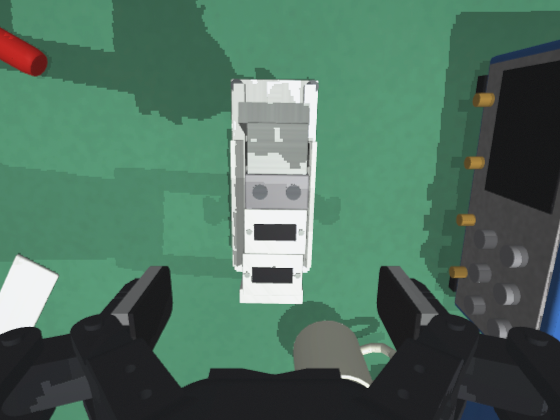

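```bash
python3 -m jog '0 -1 3 0; 0 -1 6 0; 0 -1 8 0; 0 -1 10 0; 0 -1 10.8 0; 0 -1 10.8 0; 0 -1 10.8 0;0 -1 10.8 0' 1; python3 -m jog '0 0 0.2 0; 0 0 0.4 0; 0 0 0.6 0; 0 0 0.6 0; 0 0 0.6 0' |grep -E "tcp|force"
```

```text
t: 33.37
tcp_pos: [0.6518, 0.0018, 0.1139]
ee_rot: [3.141, -0.017, 0.005]
ft_force: [-0.1, -0.2, 0.5]
width: 0.002
tcp_pos: [0.6502, 0.0016, 0.106]
ft_force: [-0.5, 1.4, 0.5]
```

```bash
python3 -m jog '0 0 0.2 0; 0 0 0.4 0; 0 0 0.6 0; 0 0 0.6 0; 0 0 0.6 0' |grep -E "tcp|force";  python3 -m jog '0 0 0.1 0; 0 0 0.2 0;  0 0 0.2 0;  0 0 0.2 0' |grep -E "tcp|force"
```

```text
tcp_pos: [0.65, 0.0017, 0.0995]
ft_force: [-1.4, 0.2, 0.9]
tcp_pos: [0.6505, 0.0017, 0.0982]
ft_force: [0.4, -0.5, -0.4]
```

```bash
python3 -m jog '0 0 0.1 0; 0 0 0.2 0;  0 0 0.2 0;  0 0 0.2 0' |grep -E "tcp|force";  python3 -m jog '0 0 0.1 0; 0 0 0.2 0;  0 0 0.2 0;  0 0 0.2 0' |grep -E "tcp|force"
```

```text
tcp_pos: [0.6506, 0.0016, 0.0981]
ft_force: [-4.1, -0.5, 9.0]
tcp_pos: [0.6506, 0.0016, 0.0981]
ft_force: [-7.6, 0.4, 15.8]
```

```bash
python3 -m jog '0 0 -0.6 0; 0 0 -2 0; 0 0 -6 0; 0 0 -10 0; 0 1 -13 0; 0 2 -13 0; 0 2 -13 0; 0 2 -13 0' -1; python3 - <<'E'
from h import *
from bench import viewer
import pickle
im=viewer.capture("wrist")[:,:,::-1].copy();b=viewer.capture("scene")[:,:,::-1]
cv2.imwrite("pics/f1.png",np.hstack([cv2.resize(b[200:310,205:315],(400,400),interpolation=cv2.INTER_CUBIC),cv2.resize(im[90:310,170:390],(400,400),interpolation=cv2.INTER_CUBIC)]))
cv2.imwrite("pics/f2.png",b)
E
```

```text
t: 35.87
tcp_pos: [0.6498, -0.0186, 0.2239]
ee_rot: [-3.141, 0.019, 0.001]
ft_force: [0.4, 1.0, -0.1]
width: 1.003
```

View pics/f1.png

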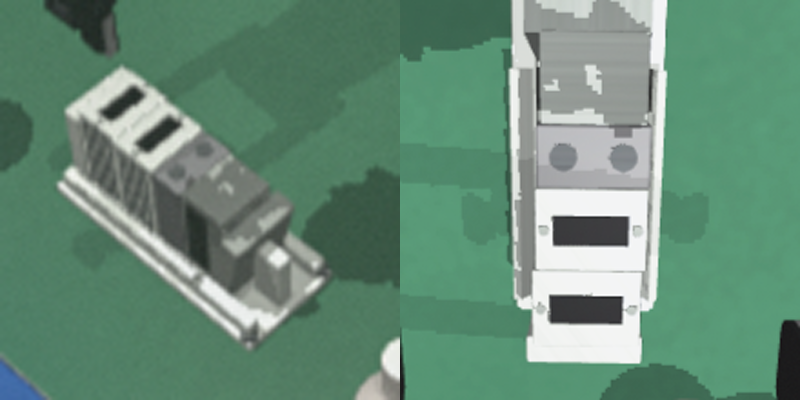

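View pics/f2.png

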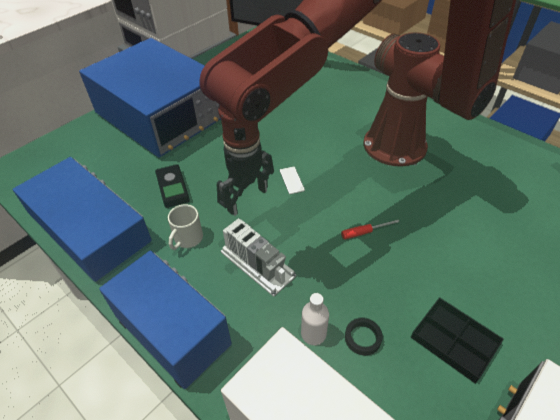

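```bash
python3 -c "
from bench import workorder; print(workorder.job_done())"
```

```text
the job is handed in; nothing more can be done
None
```

I packed the cradle in the order asked and handed the job in at about 36 s: module, then filler, then wedge, with the wedge pressed down on its head.

- **Wedge flush:** touching the tops with the closed fingertips put the wedge at 98.1 mm and the filler at 98.1 mm. The wedge moved only about 0.2 mm as I raised the press from 12 to 29 N, so I took it as home.
- **Row tight:** in the wrist picture the visible row edges (wedge to first module) match the tight-row positions to within about 1 mm. In the last views I saw no gap at the upright end wall, but I did not measure it. All pieces stand upright and are let go, and the gripper ended open and clear above the row.
- **Other items:** they look unmoved in the last scene picture. That is by eye only; I did not measure it.

**Wedge correction:** after the first release the wedge leaned about 4 mm sideways at its top. I gripped it again, straightened it and lowered it by the grip to nearly flush. Because of that, most of its downward travel came from the grip, and the head press did only the last part and the check. After the second release it looked straight.

**Force readings:** the highest I saw in the readings after each move was about 33 N in total, while pressing the wedge head.

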